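# Test the solar cells in the dark chamber

## Robot

A 7-joint arm with a two-finger parallel gripper is mounted at the origin on the work surface. World frame = base frame: x ahead of the robot, y to its left, z up, the work surface at z = 0. Lengths are in m, angles in rad, forces in N, time in s.
With the tool pointing down it reaches from about 0.4 to 0.85 m from the base axis. Payload 10.4 kg.
Tool frame: the origin (TCP) lies at the very end of the fingers, on their centre line; the grasp point (between the pads) lies manip.hold_point_z behind it (manip.hold_point_z is the distance from the TCP to the grasp point, in m); z points along the fingers, x is the direction in which the jaws open and shut, and the axes are right-handed (so a half turn about z gives the same grasp; the last joint's range is limited). The gripper opens to 85 mm and grips with 20 to 120 N. Pads are 22 mm wide; open, the fingers measure 114 mm over their backs; the gripper's body (76 mm by 85 mm) begins 54 mm behind the grasp point. The pads swing forward as they close: fully open they stand 13 mm farther back than shut.
Start: joints at [-0.023, 0.332, -0.065, 1.46, 0.022, 1.35, -0.088], TCP at [0.625, 0, 0.231] pointing down, gripper open.
Joint ranges: [-2.6, 2.6], [-0.5, 2.12], [-1.47, 1.34], [0.16, 2.42], [-1.27, 4.41], [0.06, 2.06], [-2.6, 2.6]. Speed limits (rad/s): [2.22, 2.22, 2.79, 2.79, 3.14, 3.14, 3.14].

## Interface

Orientations are given as a unit quaternion [x, y, z, w].
In Python, from workcell import readout, camera, camera_info, manip gives the robot as it stands.
- The arm moves only by the tool play_rows, never from a script. Its argument "rows" is a list of rows, each a list of 3 entries, a list of its own where there are three numbers: the shift along the world's x, y, z in mm, then the turn, a rotation vector about the world's x, y, z in degrees, then the finger opening in mm, from 0 to 85.4. In form: [[[tx, ty, tz], [rx, ry, rz], fingers], ...]. A call has 1 to 12 rows; each row shifts and turns the commanded pose from where the row before left it; what a row does not reach is not made up. A row lasts 1/8 s, in which the tool goes at most 62.5 mm and 10.7 degrees, less where a joint would pass 70% of its speed; a pose out of reach is approached as far as the arm can. A call with a gripper value outside its range is refused whole. The fingers move at their own pace and stop on an object; "force" is the grip in N (left out, the last holds). Time passes only in rows, so rows that do not move let the fingers close. It gives the time, the measured TCP pose, the force and the opening at its end, in the units of the state.
- readout.get_obs(): the state, without advancing time (a new reading comes with each control period).
- camera(name): name is "scene" or "side" or "wrist"; returns the picture (420x560x3 uint8, blue, green, red); there is no depth.
- camera_info(name): a dict with "fx", "fy", "cx", "cy" (pixels), "world_from_camera" (4x4, takes a point from camera to world coordinates). Camera axes: x right, y up, looking along -z (the intrinsics and any distortion apply to the point x, -y, -z); pixel columns grow to the right and rows downward; lengths in m; the calibration is good to about 2 mm. A picture is of the moment at which its call begins: read the wrist's pose just before it. camera_info takes no time and is no camera call; for the wrist camera it gives the pose at the moment of the call.
- manip.hand_in(): hands the job in, once; it reports no verdict.
The state is a dict: "clock": time; "joint_pos": joint angles; "joint_velocities": joint speeds; "tau": joint torques, N m; "position": TCP position; "ee_rot": TCP orientation; "ft_force": force on the tool from outside, world axes, zero at the start; "torque": the same for the moment, N m; "grip_width": opening from 0.0 (shut) to 1.0 (fully open).
Only numpy, scipy, OpenCV 4.12 (cv2) and the standard library are available. Lean on these libraries where they do the work, as an engineer would, in place of code of your own. Each camera call takes 0.05 s, during which the arm holds its last target.

## Task

Lift the paddle latch of the dark chamber, swing its lid up until it stands open, put the round reference cell away upright in its storage case, lay every solar cell block from the bench flat between the rails of a contact pad of its own, cell face up and long side along the pad's, and press the lid shut until the latch catches. Then, with the lid shut, press these keys of the control unit one at a time, each fully down and let go: first the round power key, then the four square keys from left to right as seen from the robot. Do not press the long stop bar, and leave the resistor box, the bulb stand and the pen where they are.

Things in the scene. Friction and masses are not known exactly. Their poses are not given: they have to be found in the camera images.
- chamber: Dark test chamber, fixed: navy box 166 (its x) x 316 (its y) x 56 mm high, walls 8 mm, inner floor 12 mm up, three pads in a row along its y. Origin: centre of the underside; its x points away from the robot, to the lid's hinge; the latch is on the near side. A steel keeper lip, 44 mm wide, juts 8 mm inwards from the middle of the near wall, 49 to 53 mm above the origin.
- lid (a joint): Cream lid, plate 316 mm wide, 10 mm thick, front edge 168 mm from the hinge line at the chamber's far top edge; bare on top but for the latch (90 mm wide, mid front). 0 shut, 1.57 upright, stop 1.75 rad. Stiff hinge (0.42 N m; lid 0.36 kg): it stays where let go, 4 to 6 N at the front move it. The pawl holds it shut; it snaps in when the front is pressed down with 5 N or more.
- lid_hinge (a point): Middle of the lid's hinge line (along the chamber's y), 83 mm beyond the chamber's centre and 56 mm above its underside; level with the lid's lower face when shut.
- paddle (a joint): Steel paddle of the latch on the lid: 0 down (pawl out, a shut lid is held), 0.45 rad fully lifted (pawl withdrawn). Its free end, towards the robot, is lifted; the lid is free from about 0.25 rad; a spring brings the paddle down (about 2 N at its end). At its stop, pulling on lifts the lid with it.
- paddle_grip (a point): Centre of the grip bar at the paddle's free end: 20 (chamber x) x 40 (chamber y) x 14 mm high, centre 14 mm above the lid's top (80 mm above the bench when shut) and 12 mm past the lid's front edge, towards the robot; can be pinched across its 40 mm from above. The paddle's pivot, parallel to the hinge, is 64 mm behind it, level with it when down, 116 mm from the lid's hinge line.
- pad_left (a point): Centre of the left contact pad (the chamber's +y side), on the inner floor: a black and brass rectangle 72 (chamber x) x 56 mm level with the floor, framed by aluminium rails 5 mm wide and 6 mm high that leave 72 x 56 mm clear between them. Pads are 88 mm apart.
- pad_middle (a point): Centre of the middle contact pad, likewise.
- pad_right (a point): Centre of the right contact pad (the chamber's -y side), likewise.
- ref_cell: Reference cell, left on the middle pad in the chamber: a round aluminium puck 52 mm across, 30 mm high, with a small square cell on top, 0.12 kg, loose. Origin at the centre of its underside.
- case: The reference cell's storage case, fixed: open wooden tray 116 x 116 x 24 mm outside, walls and floor 5 mm, grey lining. Origin at the centre of the underside.
- console: Control unit, fixed: low navy box 140 (its x) x 200 (its y) x 45 mm high, its cream top with a dark display and six grey keys whose tops stand 57 mm above the bench. Origin at the centre of the underside; its x points away from the robot, its y to the robot's left (plus its yaw).
- key_power (a joint): Spring key, 0 up, 0.006 m fully down; 1.5 N to start, 4.5 N fully down. The round power key, 26 mm across, at the far left beside the display; centre of its top at (40, 63, 57) mm in the console's frame.
- key_lamp (a joint): Spring key, 0 up, 0.006 m fully down; 1.5 N to start, 4.5 N fully down. Lamp: first from the left (seen from the robot) in the row of four square keys, 18 mm wide; centre of its top at (-8, 63, 57) mm in the console's frame.
- key_range (a joint): Spring key, 0 up, 0.006 m fully down; 1.5 N to start, 4.5 N fully down. Range: second from the left of the square keys, 18 mm wide; centre of its top at (-8, 21, 57) mm in the console's frame.
- key_zero (a joint): Spring key, 0 up, 0.006 m fully down; 1.5 N to start, 4.5 N fully down. Zero: third from the left of the square keys, 18 mm wide; centre of its top at (-8, -21, 57) mm in the console's frame.
- key_run (a joint): Spring key, 0 up, 0.006 m fully down; 1.5 N to start, 4.5 N fully down. Run: the rightmost of the square keys, 18 mm wide; centre of its top at (-8, -63, 57) mm in the console's frame.
- key_stop (a joint): Spring key, 0 up, 0.006 m fully down; 1.5 N to start, 4.5 N fully down. The long stop bar, 14 x 60 mm, at the edge nearest the robot; centre of its top at (-52, 0, 57) mm in the console's frame.
- resistor_box: Bystander: navy box 100 x 150 x 57 mm with four knobs on its cream top, loose. Origin at the centre of its underside.
- bulb_stand: Bystander: white bulb in a round white stand, 90 mm across, 131 mm tall, loose. Origin at the centre of its underside.
- pen: Bystander: white pen, 130 mm long, lying along its x. Origin at the centre of its underside.
- cell1: Solar cell in a carrier: black block 62 (its x) x 46 (its y) x 26 mm high, about 0.12 kg, with the dark cell and its silver lines on the top face. Loose on the bench, cell face up. Origin at the centre of the underside. Two or all three of the cells are there; the state gives None for one that is absent.
- cell2: A solar cell block like cell1.
- cell3: A solar cell block like cell1.
Things that resemble listed ones, but are neither listed nor needed, are in the scene too. What is shaped like the cell1 but green is not meant.

How it is judged:
On the way, in this order (a step that is already met when the one before it is completed fails the run):
1. the lid of the test chamber stands open (value of joint lid above 1.3 rad), for 0.2 s.
2. the reference cell lies in its case and every cell block on a contact pad in the open chamber (x of ref_cell in the frame of case between -0.04 and 0.04 m and y of ref_cell in the frame of case between -0.04 and 0.04 m and height (world z) of ref_cell below 0.01 m and angle between ref_cell's own z axis and vertical below 0.1 rad and (horizontal distance between cell1 and pad_left below 0.012 m or horizontal distance between cell1 and pad_middle below 0.012 m or horizontal distance between cell1 and pad_right below 0.012 m) and angle between the x axis of each of cell1, cell2, cell3 and the x axis of chamber, either way round below 0.25 rad and angle between each of cell1, cell2, cell3's own z axis and vertical below 0.09 rad and height (world z) of each of cell1, cell2, cell3 below 0.018 m and (horizontal distance between cell2 and pad_left below 0.012 m or horizontal distance between cell2 and pad_middle below 0.012 m or horizontal distance between cell2 and pad_right below 0.012 m) and (horizontal distance between cell3 and pad_left below 0.012 m or horizontal distance between cell3 and pad_middle below 0.012 m or horizontal distance between cell3 and pad_right below 0.012 m) and value of joint lid above 1.2 rad), for 0.2 s.
3. the lid is shut and its latch has caught (value of joint lid below 0.03 rad and value of joint paddle below 0.1 rad), for 0.2 s.
4. the round power key is pressed fully down, alone, with the lid shut (all of step 3 and value of joint key_power above 0.0045 m and value of joint each of key_lamp, key_range, key_zero, key_run, key_stop below 0.002 m), for 0.05 s.
5. the first square key from the left (lamp) is pressed fully down, alone, with the lid shut (all of step 3 and value of joint key_lamp above 0.0045 m and value of joint each of key_power, key_range, key_zero, key_run, key_stop below 0.002 m), for 0.05 s.
6. the second square key (range) is pressed fully down, alone, with the lid shut (all of step 3 and value of joint key_range above 0.0045 m and value of joint each of key_power, key_lamp, key_zero, key_run, key_stop below 0.002 m), for 0.05 s.
7. the third square key (zero) is pressed fully down, alone, with the lid shut (all of step 3 and value of joint key_zero above 0.0045 m and value of joint each of key_power, key_lamp, key_range, key_run, key_stop below 0.002 m), for 0.05 s.
8. the rightmost square key (run) is pressed fully down, alone, with the lid shut (all of step 3 and value of joint key_run above 0.0045 m and value of joint each of key_power, key_lamp, key_range, key_zero, key_stop below 0.002 m), for 0.05 s.
At the end, for the whole second after the job is handed in: The reference cell is upright in its case; each cell block lies flat on a pad of its own (within 12 mm of its centre, 0.25 rad of its direction); the lid is shut (under 0.03 rad), the paddle down (under 0.1 rad), all keys up; the bystanders are within 30 mm of their start (all of step 3 and x of ref_cell in the frame of case between -0.04 and 0.04 m and y of ref_cell in the frame of case between -0.04 and 0.04 m and height (world z) of ref_cell below 0.01 m and angle between ref_cell's own z axis and vertical below 0.1 rad and linear speed of ref_cell below 0.02 m/s and (horizontal distance between cell1 and pad_left below 0.012 m or horizontal distance between cell1 and pad_middle below 0.012 m or horizontal distance between cell1 and pad_right below 0.012 m) and angle between the x axis of each of cell1, cell2, cell3 and the x axis of chamber, either way round below 0.25 rad and angle between each of cell1, cell2, cell3's own z axis and vertical below 0.09 rad and height (world z) of each of cell1, cell2, cell3 below 0.018 m and (horizontal distance between cell2 and pad_left below 0.012 m or horizontal distance between cell2 and pad_middle below 0.012 m or horizontal distance between cell2 and pad_right below 0.012 m) and (horizontal distance between cell3 and pad_left below 0.012 m or horizontal distance between cell3 and pad_middle below 0.012 m or horizontal distance between cell3 and pad_right below 0.012 m) and value of joint each of key_power, key_lamp, key_range, key_zero, key_run, key_stop below 0.001 m and distance of each of resistor_box, bulb_stand, pen from where it was at the start of the episode below 0.03 m); the robot touches nothing.
It fails at once if the long stop bar is pressed (value of joint key_stop above 0.003 m).
It fails at once if a key is pressed while the lid is open (value of joint lid above 0.15 rad and value of joint any of key_power, key_lamp, key_range, key_zero, key_run above 0.004 m).
It fails at once if two keys are pressed together (value of joint each of key_power, key_lamp above 0.003 m or value of joint each of key_power, key_range above 0.003 m or value of joint each of key_power, key_zero above 0.003 m or value of joint each of key_power, key_run above 0.003 m or value of joint each of key_lamp, key_range above 0.003 m or value of joint each of key_lamp, key_zero above 0.003 m or value of joint each of key_lamp, key_run above 0.003 m or value of joint each of key_range, key_zero above 0.003 m or value of joint each of key_range, key_run above 0.003 m or value of joint each of key_zero, key_run above 0.003 m).
It fails at once if the resistor box, bulb stand or pen is shifted by more than 30 mm (distance of any of resistor_box, bulb_stand, pen from where it was at the start of the episode above 0.03 m).
Of cell1, cell2, cell3 only 2 to 3 are there at a start; the rules pass over those that are not, and their reading is None.
At some moment in a run one of cell1, cell2, cell3 may be knocked a few centimetres aside while the robot is not near it.
Once in a run the grip may slacken for a moment while it holds something.
It also fails if it takes over 208 s, if anything falls off the work surface, if the arm or the gripper's body presses on something with over 40 N, if the wrist force passes 120 N, or if a joint passes its speed limit or range.

## Working session

There is one attempt and no reset: what is moved stays moved. The work goes in short steps, Python scripts to look and compute and a tool call to move; the robot and the scene stay as the last step left them, time stands still between calls to the robot, and variables do not carry over. Pictures are saved under pics/ and viewed, and the job is handed in when it is done.

Besides the shell and the picture viewer there is one more tool, called after ">>>" by a JSON object that holds its "name" and its "arguments". play_rows: Moves the arm, as the interface text tells. Its arguments: {"type":"object","properties":{"rows":{"type":"array"},"force":{"type":"number"}},"required":["rows"]}

```bash
ls; mkdir -p pics
python3 - <<'E'
from workcell import readout, camera, camera_info, manip
import cv2
print(readout.get_obs()); print(manip.hold_point_z)
for n in ["scene","side","wrist"]:
    i=camera_info(n); print(n,i)
    cv2.imwrite(f"pics/{n}0.png",camera(n))
E
```

```text
pics
{'clock': 0.0, 'joint_pos': array([-0.02259063,  0.33285139, -0.06473574,  1.46093898,  0.02163091,
        1.34984022, -0.08846349]), 'joint_velocities': array([-0.00095399, -0.00034658, -0.00131794,  0.00085532,  0.00155148,
       -0.00111561, -0.00047542]), 'tau': array([ 4.98105128e-04, -6.25449800e+01,  4.97091911e-02, -3.91610491e+01,
        1.63588714e-02,  9.83294769e-03, -6.01235030e-06]), 'position': array([6.24646238e-01, 1.64509681e-06, 2.30529909e-01]), 'ee_rot': array([ 9.99999774e-01,  4.43305034e-05, -6.69367736e-04,  3.93530993e-05]), 'ft_force': array([ 0.16803374, -0.13900986, -0.25081744]), 'torque': array([-0.00292846, -0.00781556, -0.03876645]), 'grip_width': 0.9997529405163312}
0.0187
scene {'fx': 398.6573420437012, 'fy': 398.6573420437012, 'cx': 277.08183036122847, 'cy': 205.50814892379748, 'world_from_camera': array([[ 0.70927309, -0.40712062,  0.57548631,  1.20720526],
       [ 0.70465263,  0.43251911, -0.56248724, -0.62833956],
       [-0.01990867,  0.804475  ,  0.59365278,  0.74121856],
       [ 0.        ,  0.        ,  0.        ,  1.        ]])}
side {'fx': 394.47945586123734, 'fy': 394.47945586123734, 'cx': 275.08266276083566, 'cy': 211.14535086969897, 'world_from_camera': array([[ 8.30956571e-01,  3.26896107e-01, -4.50166761e-01,
         1.14182300e-01],
       [-5.56336793e-01,  4.87179047e-01, -6.73161161e-01,
        -7.05051356e-01],
       [-7.41949082e-04,  8.09812022e-01,  5.86688962e-01,
         6.65414882e-01],
       [ 0.00000000e+00,  0.00000000e+00,  0.00000000e+00,
         1.00000000e+00]])}
wrist {'fx': 370.01820739289536, 'fy': 370.01820739289536, 'cx': 281.5794943614189, 'cy': 206.9747831395964, 'world_from_camera': array([[ 0.99999662, -0.00172582,  0.00194665,  0.62446467],
       [ 0.00108565,  0.95684412,  0.29059963,  0.07486424],
       [-0.00236416, -0.29059653,  0.95684276,  0.37378457],
       [ 0.        ,  0.        ,  0.        ,  1.        ]])}
```

View pics/scene0.png

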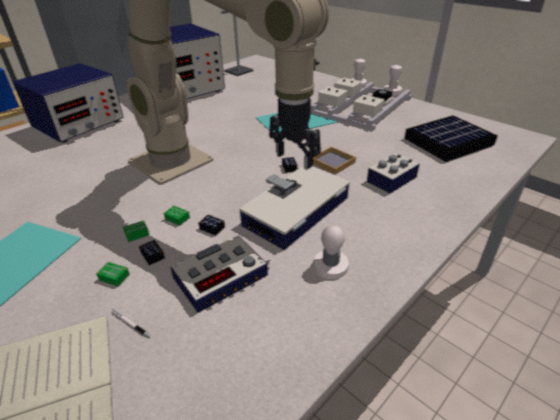

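View pics/side0.png

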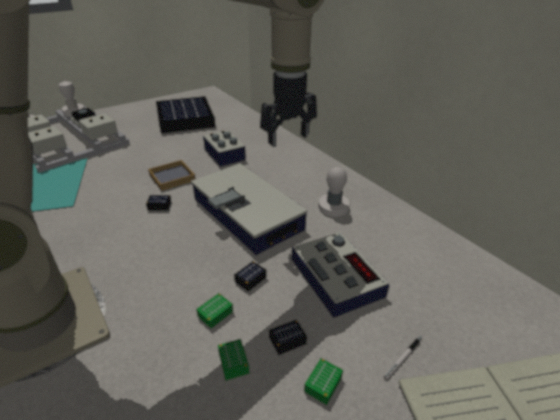

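View pics/wrist0.png

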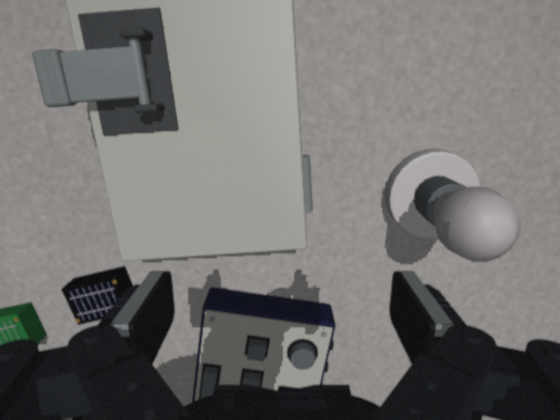

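```bash
cat > h.py <<'E'
from workcell import readout, camera, camera_info, manip
import cv2, numpy as np
from scipy.spatial.transform import Rotation as R
np.set_printoptions(precision=4,suppress=True)
def ray(i,px):
    px=np.atleast_2d(px).astype(float)
    d=np.c_[(px[:,0]-i["cx"])/i["fx"],-(px[:,1]-i["cy"])/i["fy"],-np.ones(len(px))]
    T=i["world_from_camera"]; return T[:3,3], d@T[:3,:3].T
def onz(i,px,z):
    o,d=ray(i,px); t=(z-o[2])/d[:,2]; return o+d*t[:,None]
def proj(i,p):
    T=i["world_from_camera"]; c=(np.atleast_2d(p)-T[:3,3])@T[:3,:3]
    return np.c_[i["cx"]+i["fx"]*c[:,0]/-c[:,2], i["cy"]-i["fy"]*c[:,1]/-c[:,2]]
def tri(i1,p1,i2,p2):
    o1,d1=ray(i1,p1);o2,d2=ray(i2,p2);d1=d1[0];d2=d2[0]
    s=np.linalg.lstsq(np.c_[d1,-d2],o2-o1,rcond=None)[0]
    a=o1+s[0]*d1;b=o2+s[1]*d2;return (a+b)/2,np.linalg.norm(a-b)
E
python3 - <<'E'
import cv2
for n,(x0,y0,x1,y1) in {"scene":(70,130,430,330),"side":(130,80,430,400)}.items():
    im=cv2.imread(f"pics/{n}0.png")[y0:y1,x0:x1]
    s=min(800/(x1-x0),600/(y1-y0)); s=int(s*100)/100
    print(n,s); cv2.imwrite(f"pics/{n}0c.png",cv2.resize(im,None,fx=s,fy=s,interpolation=cv2.INTER_CUBIC))
E
```

```text
scene 2.22
side 1.87
```

View pics/scene0c.png

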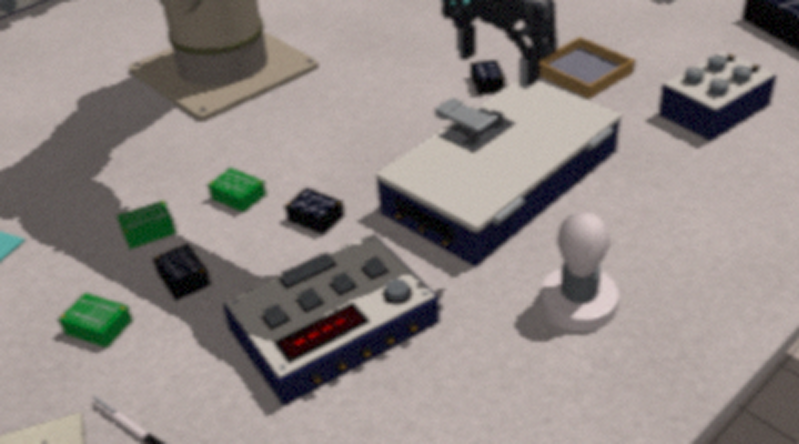

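View pics/side0c.png

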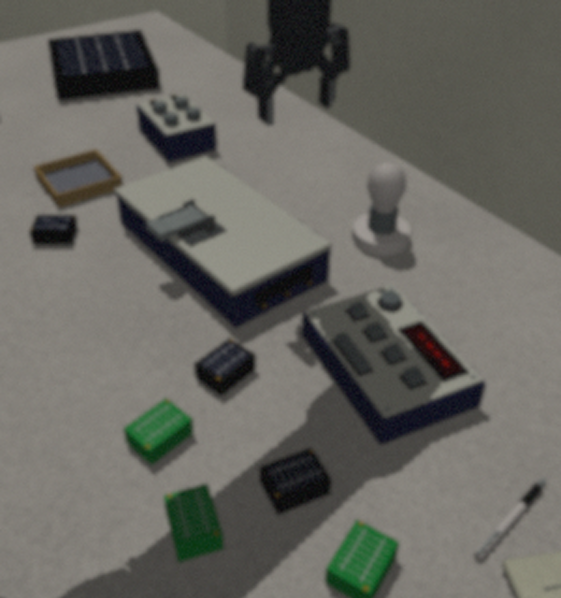

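Run:
```python
from h import *
S=camera_info("scene");D=camera_info("side")
s=lambda p:np.array(p)/2.22+[70,130]-0.2
d=lambda p:np.array(p)/1.87+[130,80]-0.2
L=onz(S,s([(380,178),(480,228),(620,118),(528,85)]),.066);print("lid scene\n",L)
M=onz(D,d([(237,292),(328,243),(207,157),(120,190)]),.066);print("lid side\n",M)
for l in(L,M):
    print(l.mean(0)[:2],[np.linalg.norm(l[k]-l[(k+1)%4]) for k in range(4)],np.degrees(np.arctan2(*(l[2]-l[1])[[1,0]]))-90,np.degrees(np.arctan2(*(l[3]-l[0])[[1,0]]))-90)
print("cells scene",onz(S,s([(488,70),(316,205),(182,262)]),.026))
print("cells side",onz(D,d([(54,222),(224,361),(295,474)]),.026))
print("case scene",onz(S,s([(587,65)]),.024),onz(D,d([(78,175)]),.024))
print("console corners scene",onz(S,s([(227,305),(283,372),(438,293),(378,238)]),.050))
print("console corners side",onz(D,d([(306,318),(385,418),(482,384),(378,290)]),.050))
print("power",onz(S,s([(398,289)]),.057),onz(D,d([(390,298)]),.057))
print("lamp",onz(S,s([(375,266)]),.057),onz(D,d([(358,311)]),.057))
print("run",onz(S,s([(275,316)]),.057),onz(D,d([(413,377)]),.057))
print("bulb,res,pen",onz(S,s([(582,300)]),.0),onz(S,s([(735,90)]),.057),onz(D,d([(382,235)]),.0),onz(D,d([(178,112)]),.057))
```

```text
lid scene
 [[ 0.4935 -0.0734  0.066 ]
 [ 0.6533 -0.0568  0.066 ]
 [ 0.6315  0.2457  0.066 ]
 [ 0.4804  0.2254  0.066 ]]
lid side
 [[ 0.4814 -0.0764  0.066 ]
 [ 0.6427 -0.0558  0.066 ]
 [ 0.6245  0.251   0.066 ]
 [ 0.4609  0.2352  0.066 ]]
[0.5647 0.0852] [np.float64(0.16073677353014415), np.float64(0.30331033601590845), np.float64(0.1524057588387978), np.float64(0.29916117261824166)] 4.127813366859101 2.492349349513944
[0.5523 0.0885] [np.float64(0.16260530962171588), np.float64(0.30731423164725413), np.float64(0.16432297300091522), np.float64(0.31226596014157604)] 3.3927578953046122 3.7558146383074984
cells scene [[ 0.3601  0.2673  0.026 ]
 [ 0.4346 -0.1359  0.026 ]
 [ 0.4044 -0.3146  0.026 ]]
cells side [[ 0.3599  0.2679  0.026 ]
 [ 0.4237 -0.1377  0.026 ]
 [ 0.4007 -0.3197  0.026 ]]
case scene [[0.4637 0.3899 0.024 ]] [[0.446  0.3861 0.024 ]]
console corners scene [[ 0.5291 -0.3278  0.05  ]
 [ 0.651  -0.3414  0.05  ]
 [ 0.6832 -0.1552  0.05  ]
 [ 0.5647 -0.1401  0.05  ]]
console corners side [[ 0.5361 -0.1513  0.05  ]
 [ 0.5118 -0.3293  0.05  ]
 [ 0.6354 -0.3526  0.05  ]
 [ 0.647  -0.1592  0.05  ]]
power [[ 0.6521 -0.1861  0.057 ]] [[ 0.6432 -0.1863  0.057 ]]
lamp [[ 0.6055 -0.1792  0.057 ]] [[ 0.5931 -0.1832  0.057 ]]
run [[ 0.5874 -0.3044  0.057 ]] [[ 0.5729 -0.3057  0.057 ]]
bulb,res,pen [[ 0.7755 -0.0126  0.    ]] [[0.7012 0.4318 0.057 ]] [[ 0.7842 -0.0144  0.    ]] [[0.6727 0.4457 0.057 ]]
```

>>> {"name": "play_rows", "arguments": {"rows": [[[-10, 10, 8], [0, 0, 10.4], 85], [[-10, 10, 8], [0, 0, 10.4], 85], [[-10, 10, 8], [0, 0, 10.4], 85], [[-10, 10, 8], [0, 0, 10.4], 85], [[-10, 10, 8], [0, 0, 10.4], 85], [[-10, 10, 8], [0, 0, 10.4], 85], [[-10, 10, 8], [0, 0, 10.4], 85], [[-10, 10, 8], [0, 0, 10.4], 85], [[-10, 10, 8], [0, 0, 10.4], 85], [[0, 0, 0], [0, 0, 0], 85]]}}

```text
clock: 1.4
position: [0.5348, 0.0908, 0.3039]
ee_rot: [0.684, 0.729, 0.0, 0.0]
ft_force: [0.2, -0.4, 0.3]
grip_width: 0.996
```

Run:
```python
from h import *
import pickle
o=readout.get_obs();print(o["clock"],o["position"],o["ee_rot"],o["joint_pos"])
i=camera_info("wrist");im=camera("wrist");cv2.imwrite("pics/w1.png",im);pickle.dump(i,open("w1.pkl","wb"))
```

```text
1.4 [0.5348 0.0908 0.3039] [0.6844 0.7291 0.0005 0.0002] [ 0.0197  0.1363 -0.3021  1.5525  0.0406  1.4579  1.3497]
```

View pics/w1.png

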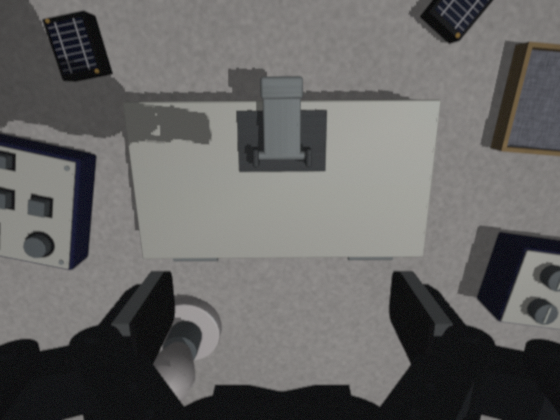

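Run:
```python
from h import *
import pickle
i=pickle.load(open("w1.pkl","rb")); im=cv2.imread("pics/w1.png")
print(i["world_from_camera"][:3,3])
hsv=cv2.cvtColor(im,cv2.COLOR_BGR2HSV); 
print(im[200,200],im[200,400],im[300,270],im[150,130],im[130,170])
# line fits of edges: gradient along columns/rows
g=cv2.GaussianBlur(cv2.cvtColor(im,cv2.COLOR_BGR2GRAY),(3,3),0).astype(float)
L=onz(i,[(126,102),(440,100),(426,257),(143,257)],.066);print(L)
print(L.mean(0),[np.linalg.norm(L[k]-L[(k+1)%4]) for k in range(4)])
for a,b in((0,1),(3,2)): print(np.degrees(np.arctan2(*(L[b]-L[a])[[1,0]]))-90)
for a,b in((0,3),(1,2)): print(np.degrees(np.arctan2(*(L[b]-L[a])[[1,0]])))
print("grip top",onz(i,[(263,78),(301,78),(301,97),(263,97)],.087))
```

```text
[0.4605 0.087  0.447 ]
[145 150 150] [155 161 161] [133 135 138] [132 137 138] [80 83 83]
[[ 0.4772 -0.0664  0.066 ]
 [ 0.4553  0.2437  0.066 ]
 [ 0.6239  0.2599  0.066 ]
 [ 0.6443 -0.057   0.066 ]]
[0.5502 0.095  0.066 ] [np.float64(0.31085733637592244), np.float64(0.16930601141352533), np.float64(0.317495946588239), np.float64(0.167322521774539)]
4.034373898979283
3.6831597758124985
3.22643127007286
5.480666709315466
grip top [[0.4468 0.069  0.087 ]
 [0.4446 0.1039 0.087 ]
 [0.4613 0.1052 0.087 ]
 [0.4636 0.0698 0.087 ]]
```

>>> {"name": "play_rows", "arguments": {"rows": [[[-20, 0, -30], [0, 0, 0.4], 85], [[-20, -1, -35], [0, 0, 0], 85], [[-21, -1, -35], [0, 0, 0], 85], [[-21, -1, -35], [0, 0, 0], 85], [[0, 0, -35], [0, 0, 0], 75], [[0, 0, -30], [0, 0, 0], 65], [[0, 0, -22], [0, 0, 0], 60], [[0, 0, -20], [0, 0, 0], 60], [[0, 0, 0], [0, 0, 0], 60]]}}

```text
clock: 2.58
position: [0.4519, 0.0862, 0.0597]
ee_rot: [0.683, 0.73, -0.001, -0.001]
ft_force: [-0.0, 0.9, 0.3]
grip_width: 0.7
```

Run:
```python
from h import *
o=readout.get_obs();print(o["clock"],o["position"],o["ee_rot"],o["joint_pos"],o["grip_width"])
cv2.imwrite("pics/w2.png",camera("wrist"));cv2.imwrite("pics/s2.png",camera("side")[60:300,120:400])
```

```text
2.575 [0.4519 0.0862 0.0597] [ 0.6834  0.73   -0.0014 -0.0011] [ 0.0157  0.1763 -0.3231  2.0524  0.069   0.9265  1.2922] 0.7001770990739126
```

View pics/w2.png

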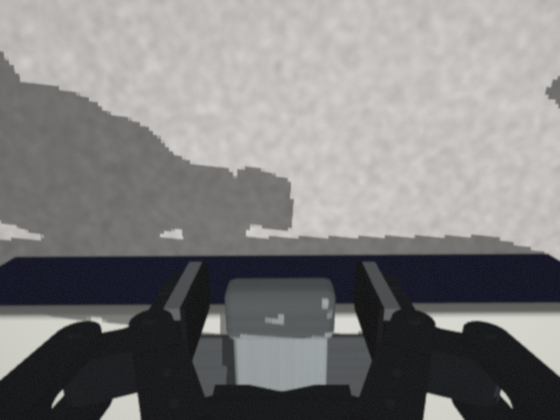

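View pics/s2.png

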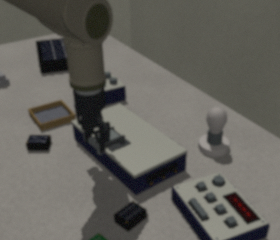

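Run:
```python
from h import *
th=np.radians(4.0);ex=np.array([np.cos(th),np.sin(th)])
def tcp(psi,tau,off=(2.4,20.3)):
    b=np.array([83-181.5*np.cos(psi),56+181.5*np.sin(psi)])
    r=np.array([off[0]*np.cos(tau)-off[1]*np.sin(tau), off[0]*np.sin(tau)+off[1]*np.cos(tau)])
    return b-r
N=20;ps=np.linspace(.133,1.80,N+1);prev=tcp(ps[0],0)
for k in range(1,N+1):
    t=tcp(ps[k],.5*(ps[k]-ps[0]));d=t-prev;prev=t
    print(k,round(ps[k],3),np.round([d[0]*ex[0],d[0]*ex[1],d[1]],1),np.degrees(.5*(ps[k]-ps[k-1])).round(2))
```

```text
1 0.216 [ 3.5  0.2 14.8] 2.39
2 0.3 [ 4.7  0.3 14.6] 2.39
3 0.383 [ 5.9  0.4 14.2] 2.39
4 0.466 [ 7.1  0.5 13.8] 2.39
5 0.55 [ 8.2  0.6 13.3] 2.39
6 0.633 [ 9.3  0.6 12.6] 2.39
7 0.716 [10.3  0.7 11.9] 2.39
8 0.8 [11.2  0.8 11.1] 2.39
9 0.883 [12.1  0.8 10.3] 2.39
10 0.967 [12.9  0.9  9.3] 2.39
11 1.05 [13.6  0.9  8.3] 2.39
12 1.133 [14.2  1.   7.3] 2.39
13 1.217 [14.7  1.   6.2] 2.39
14 1.3 [15.1  1.1  5. ] 2.39
15 1.383 [15.4  1.1  3.8] 2.39
16 1.467 [15.7  1.1  2.6] 2.39
17 1.55 [15.8  1.1  1.4] 2.39
18 1.633 [15.8  1.1  0.2] 2.39
19 1.717 [15.7  1.1 -1.1] 2.39
20 1.8 [15.5  1.1 -2.3] 2.39
```

>>> {"name": "play_rows", "arguments": {"rows": [[[0, 0, 0], [0, 0, 0], 30], [[0, 0, 0], [0, 0, 0], 30], [[0, 0, 0], [0, 0, 0], 30], [[0, 0, 0], [0, 0, 0], 30]], "force": 50}}

```text
clock: 3.18
position: [0.4536, 0.0859, 0.0623]
ee_rot: [0.682, 0.731, -0.0, 0.001]
ft_force: [-1.9, -4.7, 5.5]
grip_width: 0.459
```

>>> {"name": "play_rows", "arguments": {"rows": [[[3.5, 0.2, 14.8], [0.17, -2.4, 0], 30], [[4.7, 0.3, 14.6], [0.17, -2.4, 0], 30], [[5.9, 0.4, 14.2], [0.17, -2.4, 0], 30], [[7.1, 0.5, 13.8], [0.17, -2.4, 0], 30], [[8.2, 0.6, 13.3], [0.17, -2.4, 0], 30], [[9.3, 0.6, 12.6], [0.17, -2.4, 0], 30]]}}

```text
clock: 3.92
position: [0.4907, 0.0884, 0.1443]
ee_rot: [0.677, 0.725, 0.091, 0.086]
ft_force: [0.1, -5.2, -8.0]
grip_width: 0.458
```

Run:
```python
from h import *
o=readout.get_obs();print(o["clock"],o["position"],o["ft_force"],o["joint_pos"],o["grip_width"])
cv2.imwrite("pics/s3.png",cv2.resize(camera("side")[60:300,120:440],None,fx=2,fy=2))
```

```text
3.925 [0.4907 0.0884 0.1443] [ 0.0686 -5.2082 -8.0063] [ 0.0277 -0.0319 -0.3315  2.0898  0.0653  0.8395  1.2968] 0.45754781529469496
```

View pics/s3.png

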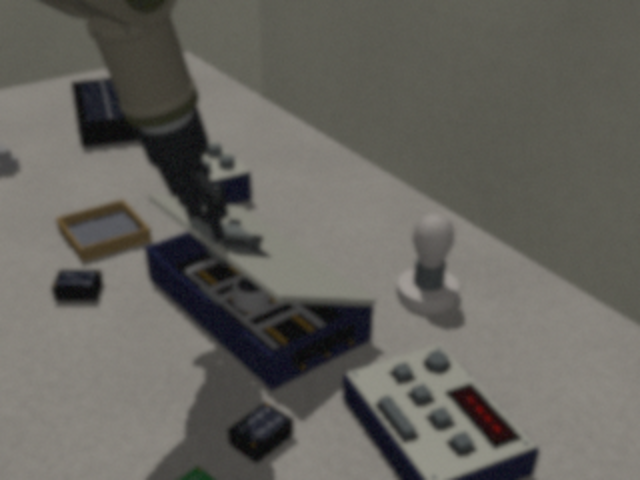

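The lid is lifting (front edge around (150,200)–(375,300) in the crop, bar still held). Continuing along the arc.

>>> {"name": "play_rows", "arguments": {"rows": [[[10.3, 0.7, 11.9], [0.17, -2.4, 0], 30], [[11.2, 0.8, 11.1], [0.17, -2.4, 0], 30], [[12.1, 0.8, 10.3], [0.17, -2.4, 0], 30], [[12.9, 0.9, 9.3], [0.17, -2.4, 0], 30], [[13.6, 0.9, 8.3], [0.17, -2.4, 0], 30], [[14.2, 1, 7.3], [0.17, -2.4, 0], 30], [[14.7, 1, 6.2], [0.17, -2.4, 0], 30]]}}

```text
clock: 4.85
position: [0.5806, 0.0948, 0.2099]
ee_rot: [0.657, 0.704, 0.197, 0.184]
ft_force: [-6.8, -6.7, 1.7]
grip_width: 0.451
```

>>> {"name": "play_rows", "arguments": {"rows": [[[15.1, 1.1, 5], [0.17, -2.4, 0], 30], [[15.4, 1.1, 3.8], [0.17, -2.4, 0], 30], [[15.7, 1.1, 2.6], [0.17, -2.4, 0], 30], [[15.8, 1.1, 1.4], [0.17, -2.4, 0], 30], [[15.8, 1.1, 0.2], [0.17, -2.4, 0], 30], [[15.7, 1.1, -1.1], [0.17, -2.4, 0], 30], [[15.5, 1.1, -2.3], [0.17, -2.4, 0], 30], [[0, 0, 0], [0, 0, 0], 30]]}}

```text
clock: 5.85
position: [0.6914, 0.1031, 0.2213]
ee_rot: [0.623, 0.666, 0.3, 0.279]
ft_force: [1.1, -3.8, 4.5]
grip_width: 0.451
```

Run:
```python
from h import *
o=readout.get_obs();print(o["clock"],o["position"],o["ft_force"],o["joint_pos"],o["grip_width"])
cv2.imwrite("pics/s4.png",cv2.resize(camera("side")[40:280,120:440],None,fx=2,fy=2))
```

```text
5.85 [0.6914 0.1031 0.2213] [ 1.1278 -3.7523  4.4947] [ 0.0129  0.0705 -0.3163  2.054   0.797   0.2639  0.6491] 0.45071721070774806
```

View pics/s4.png

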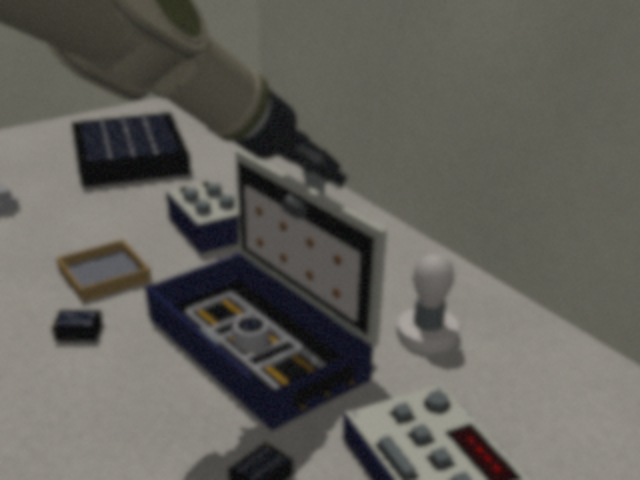

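>>> {"name": "play_rows", "arguments": {"rows": [[[0, 0, 0], [0, 0, 0], 60], [[0, 0, 0], [0, 0, 0], 65], [[-10, -1, 10], [0, 0, 0], 70], [[-20, -1, 20], [0, 0, 0], 70], [[-25, -2, 22], [0, 0, 0], 70], [[-30, -2, 20], [-0.5, 8, 0], 70], [[-35, -2, 0], [-0.7, 10, 0], 70], [[-30, -2, 0], [-0.7, 10, 0], 70], [[-30, -2, 0], [-0.7, 10, 0], 70], [[0, -1, 0], [-0.7, 9.9, 0], 70], [[0, 0, 0], [0, 0, 0], 70]]}}

```text
clock: 7.28
position: [0.5107, 0.0906, 0.2888]
ee_rot: [0.682, 0.731, -0.001, -0.002]
ft_force: [-0.3, 0.6, -0.8]
grip_width: 0.821
```

Run:
```python
from h import *
import pickle
o=readout.get_obs();print(o["clock"],o["position"],o["ee_rot"],o["ft_force"],o["joint_pos"],o["grip_width"])
i=camera_info("wrist");im=camera("wrist");cv2.imwrite("pics/w5.png",im);pickle.dump(i,open("w5.pkl","wb"))
im=camera("side");cv2.imwrite("pics/s5.png",cv2.resize(im[40:400,80:460],None,fx=1.6,fy=1.6))
```

```text
7.275 [0.5107 0.0906 0.2888] [ 0.6824  0.731  -0.0005 -0.0018] [-0.3057  0.6002 -0.8364] [-0.0603  0.085  -0.2147  1.637   0.0158  1.4243  1.363 ] 0.8211053206706627
```

View pics/w5.png

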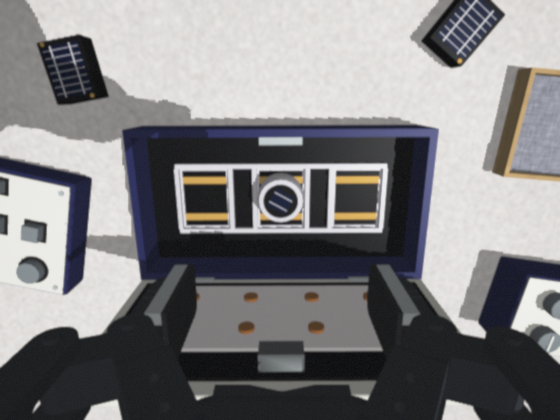

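View pics/s5.png

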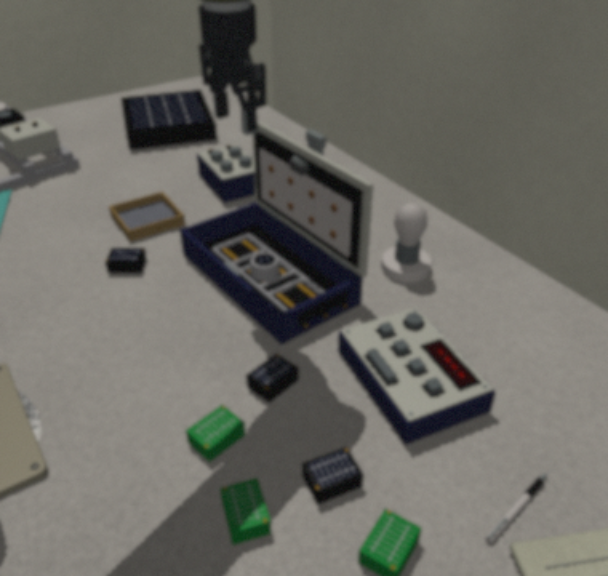

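```bash
python3 - <<'E'
from h import *
import pickle
i=pickle.load(open("w5.pkl","rb"))
def q(n,px,z):
    L=onz(i,px,z);print(n,L.mean(0)[:2],[round(float(np.linalg.norm(L[k]-L[(k+1)%4])),4) for k in range(4)],[round(float(np.degrees(np.arctan2(*(L[(k+1)%4]-L[k])[[1,0]]))),1) for k in range(4)])
q("chamber top",[(126,130),(437,128),(421,275),(142,277)],.056)
q("rails",[(174,165),(388,164),(384,233),(181,233)],.018)
q("padmid in",[(256,173),(306,173),(306,229),(256,229)],.018)
print("puck",onz(i,[(281,200)],.042))
print("padL,R",onz(i,[(358,198),(206,199)],.012))
q("cellA",[(38,44),(87,37),(107,96),(60,104)],.026)
q("cellA top",[(38,44),(87,37),(95,96),(55,103)],.026)
E
python3 - <<'E'
import cv2
im=cv2.imread('pics/w5.png')
cv2.imwrite('pics/w5c.png',cv2.resize(im[0:260,0:180],None,fx=2.3,fy=2.3,interpolation=2))
cv2.imwrite('pics/w5d.png',cv2.resize(im[110:290,110:450],None,fx=2.3,fy=2.3,interpolation=2))
E
```

```text
chamber top [0.5489 0.0945] [0.3105, 0.162, 0.3135, 0.1623] [94.4, 4.5, -85.6, -176.5]
rails [0.5515 0.0951] [0.2417, 0.0831, 0.2422, 0.0819] [94.3, 5.4, -86.0, -174.9]
padmid in [0.5539 0.0944] [0.0569, 0.0677, 0.0595, 0.0677] [94.0, 5.1, -86.0, -177.1]
puck [[0.5453 0.0937 0.042 ]]
padL,R [[0.5449 0.1846 0.012 ]
 [0.5586 0.0062 0.012 ]]
cellA [ 0.4268 -0.1294] [0.0509, 0.0582, 0.0514, 0.0597] [101.3, 16.3, -76.9, -164.2]
cellA top [ 0.4268 -0.1338] [0.0509, 0.0569, 0.0438, 0.0579] [101.3, 3.9, -76.7, -168.9]
```

View pics/w5d.png

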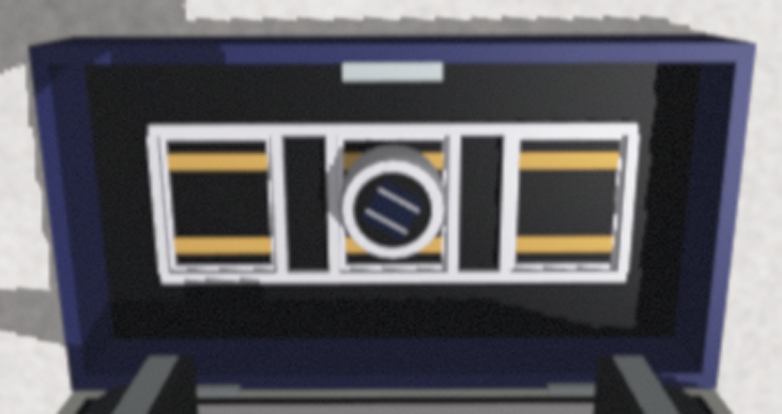

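View pics/w5c.png

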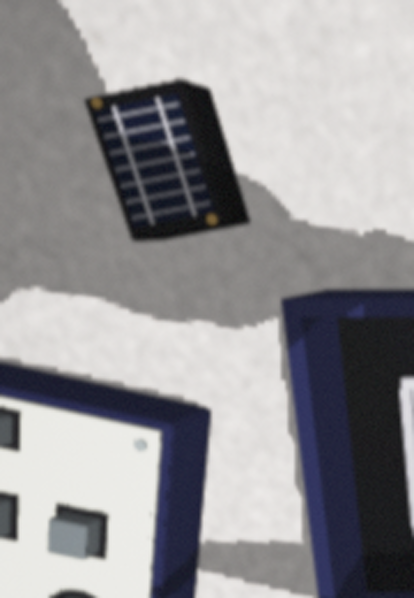

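>>> {"name": "play_rows", "arguments": {"rows": [[[20, 2, -40], [0, 0, 0], 70], [[15, 1, -50], [0, 0, 0], 70], [[0, 0, -50], [0, 0, 0], 70], [[0, 0, -50], [0, 0, 0], 70], [[0, 0, -40], [0, 0, 0], 70], [[0, 0, -27], [0, 0, 0], 70], [[0, 0, -10], [0, 0, 0], 70], [[0, 0, 0], [0, 0, 0], 70]]}}

```text
clock: 8.38
position: [0.5448, 0.0936, 0.0245]
ee_rot: [0.682, 0.731, 0.002, 0.001]
ft_force: [0.5, -0.6, 1.1]
grip_width: 0.821
```

Run:
```python
from h import *
o=readout.get_obs();print(o["clock"],o["position"],o["ee_rot"],o["ft_force"],o["joint_pos"])
cv2.imwrite("pics/w6.png",camera("wrist"))
```

```text
8.375 [0.5448 0.0936 0.0245] [0.6822 0.7311 0.0017 0.0006] [ 0.5354 -0.6029  1.1124] [-0.0798  0.393  -0.2023  1.8546  0.0973  0.9001  1.3125]
```

View pics/w6.png

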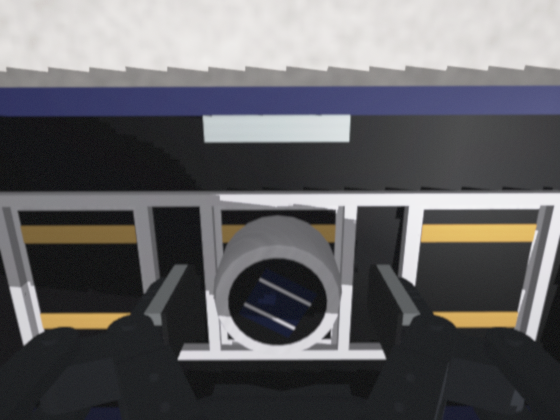

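>>> {"name": "play_rows", "arguments": {"rows": [[[0, 0, -2], [0, 0, 0], 45], [[0, 0, 0], [0, 0, 0], 45], [[0, 0, 0], [0, 0, 0], 45], [[0, 0, 0], [0, 0, 0], 45], [[0, 0, 10], [0, 0, 0], 45], [[0, 0, 20], [0, 0, 0], 45], [[0, 0, 20], [0, 0, 0], 45]], "force": 70}}

```text
clock: 9.3
position: [0.5448, 0.0935, 0.0728]
ee_rot: [0.682, 0.731, 0.001, 0.0]
ft_force: [0.4, 0.6, -1.2]
grip_width: 0.568
```

Run:
```python
from h import *
import pickle
o=readout.get_obs();print(o["clock"],o["position"],o["ee_rot"],o["ft_force"],o["grip_width"])
cv2.imwrite("pics/w7.png",camera("wrist"))
S=camera_info("scene");D=camera_info("side")
a=cv2.imread("pics/scene0.png");b=cv2.imread("pics/side0.png")
cv2.imwrite("pics/ca.png",cv2.resize(a[140:185,270:365],None,fx=7,fy=7,interpolation=2))
cv2.imwrite("pics/cb.png",cv2.resize(b[155:220,135:205],None,fx=8,fy=8,interpolation=2))
```

```text
9.3 [0.5448 0.0935 0.0728] [0.6824 0.731  0.0013 0.0002] [ 0.4088  0.5625 -1.1781] 0.5680499696786758
```

View pics/w7.png

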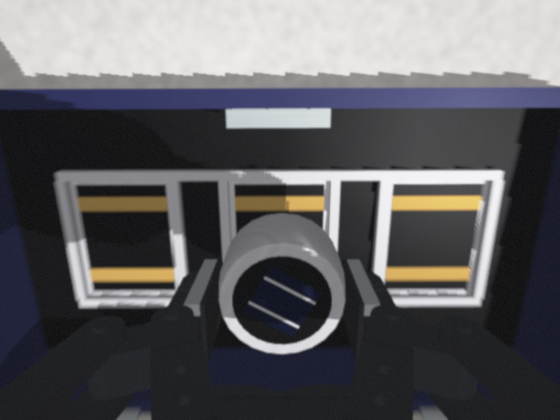

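View pics/ca.png

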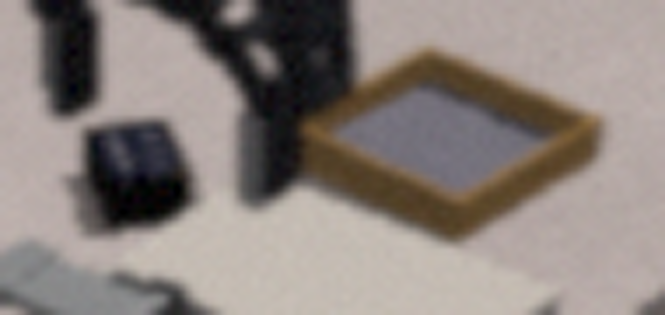

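View pics/cb.png

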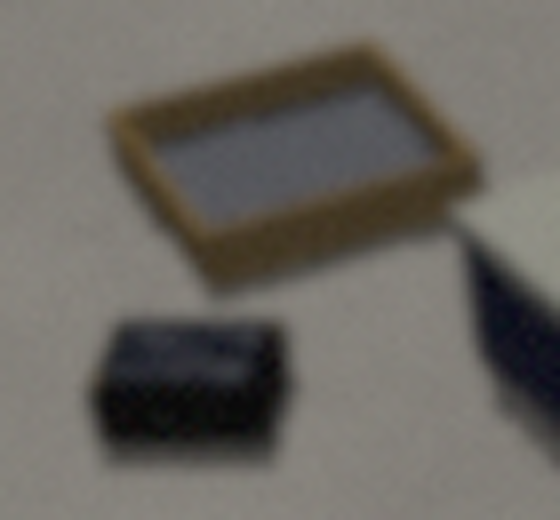

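Run:
```python
from h import *
S=camera_info("scene");D=camera_info("side")
A=onz(S,np.array([(430,50),(600,122),(458,205),(303,128)])/7+[270,140]-.4,.024)
B=onz(D,np.array([(108,113),(372,42),(482,168),(215,235)])/8+[135,155]-.4,.024)
for l in(A,B): print(l,l.mean(0),[np.linalg.norm(l[k]-l[(k+1)%4]) for k in range(4)])
```

```text
[[0.3973 0.4549 0.024 ]
 [0.51   0.4529 0.024 ]
 [0.5076 0.3386 0.024 ]
 [0.4023 0.3447 0.024 ]] [0.4543 0.3978 0.024 ] [np.float64(0.11271258043226283), np.float64(0.11428737681556009), np.float64(0.10554200111505968), np.float64(0.11035337070673945)]
[[0.394  0.4569 0.024 ]
 [0.507  0.4533 0.024 ]
 [0.5021 0.3318 0.024 ]
 [0.3962 0.3428 0.024 ]] [0.4498 0.3962 0.024 ] [np.float64(0.11307290276686408), np.float64(0.12159636694263551), np.float64(0.1064417351934204), np.float64(0.11418307129583183)]
```

>>> {"name": "play_rows", "arguments": {"rows": [[[0, 0, 40], [0, 0, 0], 45], [[-10, 20, 40], [0, 0, 0], 45], [[-15, 45, 0], [0, 0, 0], 45], [[-15, 50, 0], [0, 0, 0], 45], [[-15, 50, 0], [0, 0, 0], 45], [[-15, 50, 0], [0, 0, 0], 45], [[-20, 40, 0], [0, 0, 0], 45], [[0, 0, 0], [0, 0, 0], 45]]}}

```text
clock: 10.35
position: [0.4519, 0.3524, 0.1517]
ee_rot: [0.68, 0.733, 0.002, -0.001]
ft_force: [-0.0, -0.7, -1.4]
grip_width: 0.572
```

Run:
```python
from h import *
import pickle
o=readout.get_obs();print(o["clock"],o["position"],o["ee_rot"],o["ft_force"],o["grip_width"],o["joint_pos"])
i=camera_info("wrist");im=camera("wrist");cv2.imwrite("pics/w8.png",im);pickle.dump(i,open("w8.pkl","wb"))
```

```text
10.35 [0.4519 0.3524 0.1517] [ 0.6799  0.7333  0.0015 -0.0008] [-0.0137 -0.7047 -1.4133] 0.5719534341233824 [-0.4208  0.3004 -0.3791  1.6897  0.1173  1.1711  0.8162]
```

View pics/w8.png

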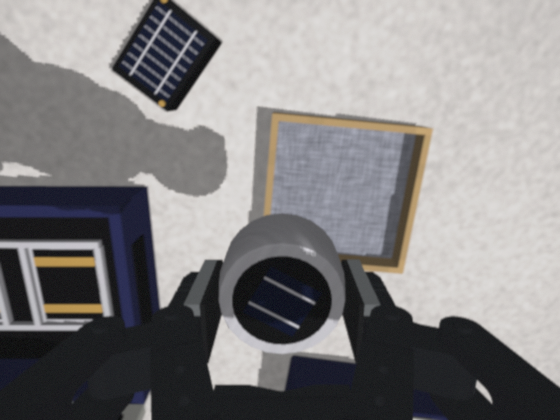

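```bash
python3 - <<'E'
from h import *
import pickle
i=pickle.load(open("w8.pkl","rb"))
L=onz(i,[(273,115),(432,128),(404,272)],.024);print(L,(L[0]+L[2])/2,np.linalg.norm(L[1]-L[0]),np.linalg.norm(L[2]-L[1]))
L=onz(i,[(163,-2),(220,41),(166,108),(112,68)],.026);print(L,L.mean(0),[np.linalg.norm(L[k]-L[(k+1)%4]) for k in range(4)])
E
python3 - <<'E'
import cv2
im=cv2.imread('pics/w8.png')
cv2.imwrite('pics/w8c.png',cv2.resize(im[0:130,90:240],None,fx=4.5,fy=4.5,interpolation=2))
E
```

```text
[[0.3918 0.3431 0.024 ]
 [0.3921 0.4577 0.024 ]
 [0.5068 0.4573 0.024 ]] [0.4493 0.4002 0.024 ] 0.11465056478283638 0.11466995492235142
[[0.3237 0.2669 0.026 ]
 [0.3465 0.3045 0.026 ]
 [0.3926 0.2679 0.026 ]
 [0.369  0.2317 0.026 ]] [0.3579 0.2677 0.026 ] [np.float64(0.0439017830287823), np.float64(0.05888691971569976), np.float64(0.0432688508405211), np.float64(0.057465172936196615)]
```

View pics/w8c.png

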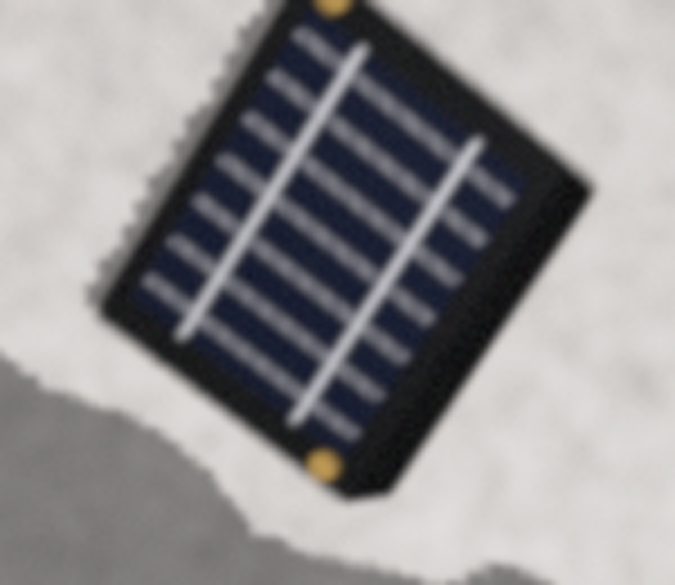

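>>> {"name": "play_rows", "arguments": {"rows": [[[-1, 24, -30], [0, 0, 0], 45], [[-2, 24, -30], [0, 0, 0], 45], [[0, 0, -30], [0, 0, 0], 45], [[0, 0, -25], [0, 0, 0], 45], [[0, 0, -15], [0, 0, 0], 45], [[0, 0, -5], [0, 0, 0], 45], [[0, 0, 0], [0, 0, 0], 45]]}}

```text
clock: 11.28
position: [0.4525, 0.3962, 0.0175]
ee_rot: [0.683, 0.731, 0.002, 0.0]
ft_force: [0.2, -1.0, -0.7]
grip_width: 0.573
```

Run:
```python
from h import *
import pickle
o=readout.get_obs();print(o["clock"],o["position"],o["ee_rot"],o["ft_force"],o["grip_width"],o["joint_pos"])
i=camera_info("wrist");im=camera("wrist");cv2.imwrite("pics/w9.png",im)
```

```text
11.275 [0.4525 0.3962 0.0175] [0.6826 0.7308 0.0016 0.0004] [ 0.1991 -1.0017 -0.728 ] 0.5730248109918663 [-0.5078  0.5105 -0.359   1.7195  0.214   0.947   0.6889]
```

View pics/w9.png

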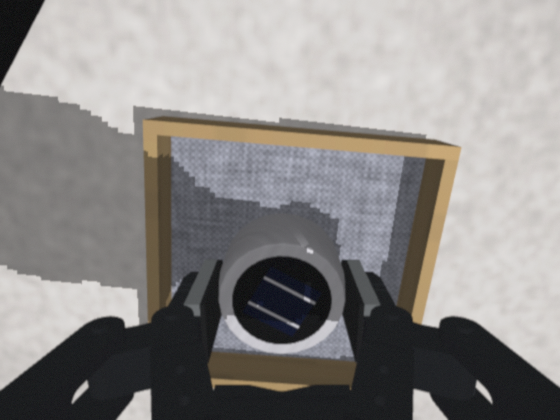

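>>> {"name": "play_rows", "arguments": {"rows": [[[0, 0, -1.5], [0, 0, 0], 45], [[0, 0, 0], [0, 0, 0], 62], [[0, 0, 0], [0, 0, 0], 64], [[0, 0, 20], [0, 0, 0], 64], [[0, 0, 40], [0, 0, 0], 70], [[-5, -10, 50], [0, 0, -8.5], 75], [[-20, -28, 20], [0, 0, -8.5], 80], [[-20, -30, 0], [0, 0, -8.5], 80], [[-25, -30, 0], [0, 0, -8.5], 80], [[-25, -30, 0], [0, 0, -8.5], 80], [[0, 0, 0], [0, 0, 0], 80]]}}

```text
clock: 12.7
position: [0.3559, 0.267, 0.1465]
ee_rot: [0.901, 0.433, 0.002, 0.001]
ft_force: [-0.6, 0.3, 0.7]
grip_width: 0.935
```

Run:
```python
from h import *
import pickle
o=readout.get_obs();print(o["clock"],o["position"],o["ee_rot"],o["ft_force"],o["grip_width"],o["joint_pos"])
i=camera_info("wrist");im=camera("wrist");cv2.imwrite("pics/w10.png",im);pickle.dump(i,open("w10.pkl","wb"))
im=camera("side");cv2.imwrite("pics/s10.png",im)
```

```text
12.7 [0.3559 0.267  0.1465] [0.9014 0.4329 0.0017 0.0009] [-0.5646  0.3082  0.6509] 0.9349047583240548 [-0.4419  0.0204 -0.3076  2.01    0.0099  1.1094  0.1416]
```

View pics/w10.png

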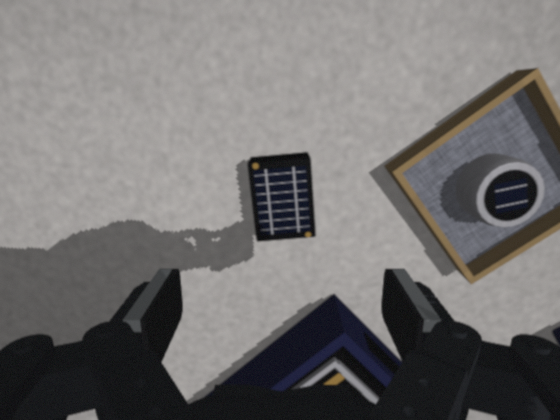

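View pics/s10.png

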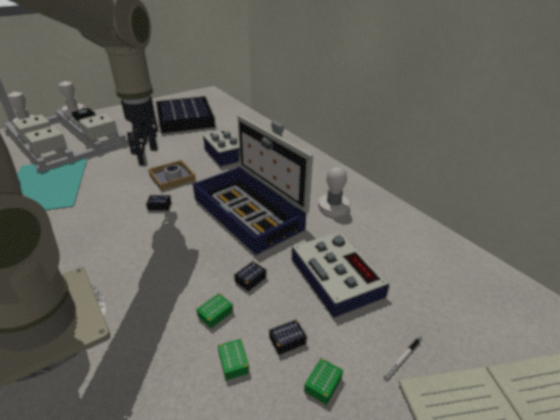

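Run:
```python
from h import *
im=cv2.imread('pics/w10.png')
cv2.imwrite('pics/w10c.png',cv2.resize(im[140:255,225:340],None,fx=5,fy=5,interpolation=2))
```

```text
(no output)
```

View pics/w10c.png

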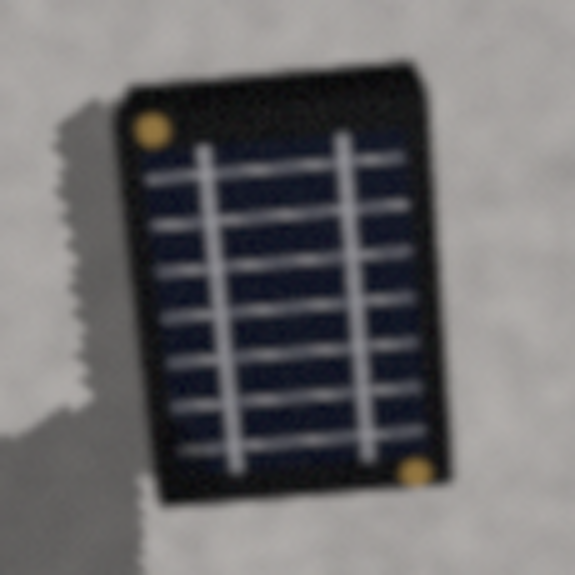

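Run:
```python
from h import *
import pickle
i=pickle.load(open("w10.pkl","rb"));o=[225-.4,140-.4]
L=onz(i,np.array([(118,105),(428,88),(450,482),(162,502)])/5+o,.026);print(L,L.mean(0),[np.linalg.norm(L[k]-L[(k+1)%4]) for k in range(4)])
print([np.degrees(np.arctan2(*(L[b]-L[a])[[1,0]])) for a,b in((0,1),(3,2),(0,3),(1,2))])
print(onz(i,np.array([(153,131),(415,472)])/5+o,.026).mean(0))
G=onz(i,np.array([(220,310),(356,300)])/5+o,.026);print(G)
```

```text
[[0.3183 0.2671 0.026 ]
 [0.3441 0.3033 0.026 ]
 [0.3943 0.2693 0.026 ]
 [0.3693 0.2329 0.026 ]] [0.3565 0.2682 0.026 ] [np.float64(0.04447059838811634), np.float64(0.06057596120335871), np.float64(0.044128820767305316), np.float64(0.061423367575673675)]
[np.float64(54.513178206020015), np.float64(55.60209873208428), np.float64(-33.849133837274586), np.float64(-34.15713899335907)]
[0.357  0.2674 0.026 ]
[[0.3512 0.2592 0.026 ]
 [0.3626 0.2759 0.026 ]]
```

>>> {"name": "play_rows", "arguments": {"rows": [[[1, 1, -35], [0, 0, 4.2], 75], [[0, 0, -40], [0, 0, 0], 72], [[0, 0, -35], [0, 0, 0], 72], [[0, 0, -18], [0, 0, 0], 72], [[0, 0, -8], [0, 0, 0], 72], [[0, 0, 0], [0, 0, 0], 72], [[0, 0, 0], [0, 0, 0], 40], [[0, 0, 0], [0, 0, 0], 40], [[0, 0, 0], [0, 0, 0], 40], [[0, 0, 0], [0, 0, 0], 40]]}}

```text
clock: 14.05
position: [0.3584, 0.2699, 0.0104]
ee_rot: [0.884, 0.467, 0.002, 0.0]
ft_force: [-1.1, -0.9, 7.7]
grip_width: 0.511
```

Run:
```python
from h import *
import pickle
o=readout.get_obs();print(o["clock"],o["position"],o["ee_rot"],o["ft_force"],o["grip_width"],o["joint_pos"])
i=camera_info("wrist");im=camera("wrist");cv2.imwrite("pics/w11.png",im);pickle.dump(i,open("w11.pkl","wb"))
```

```text
14.05 [0.3584 0.2699 0.0104] [0.8844 0.4667 0.0019 0.0005] [-1.1375 -0.8814  7.7102] 0.5114046487621761 [-0.4658  0.2315 -0.3035  2.1179  0.0983  0.8014  0.1413]
```

View pics/w11.png

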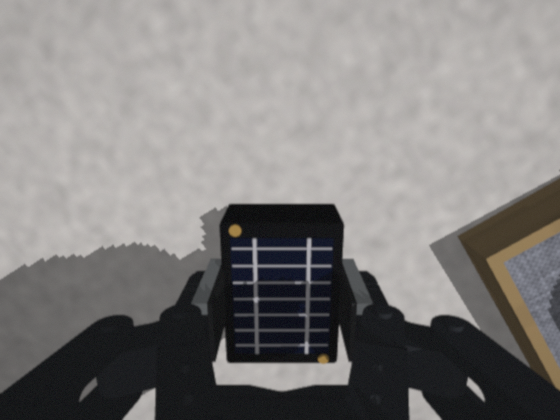

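>>> {"name": "play_rows", "arguments": {"rows": [[[0, 0, 15], [0, 0, 0], 40], [[0, 0, 35], [0, 0, 0], 40], [[5, 0, 50], [0, 0, 8], 40], [[32, -13, 30], [0, 0, 10], 40], [[40, -20, 10], [0, 0, 10], 40], [[40, -20, 0], [0, 0, 10.4], 40], [[40, -20, 0], [0, 0, 0], 40], [[30, -14, 0], [0, 0, 0], 40], [[0, 0, 0], [0, 0, 0], 40]]}}

```text
clock: 15.22
position: [0.5464, 0.1804, 0.1499]
ee_rot: [0.683, 0.73, 0.001, 0.0]
ft_force: [-0.7, 0.3, -2.4]
grip_width: 0.52
```

Run:
```python
from h import *
import pickle
o=readout.get_obs();print(o["clock"],o["position"],o["ee_rot"],np.degrees(2*np.arctan2(o["ee_rot"][1],o["ee_rot"][0])),o["ft_force"],o["grip_width"],o["joint_pos"])
i=camera_info("wrist");im=camera("wrist");cv2.imwrite("pics/w12.png",im);pickle.dump(i,open("w12.pkl","wb"))
```

```text
15.225 [0.5464 0.1804 0.1499] [0.683  0.7304 0.0013 0.0005] 93.84038692221962 [-0.7317  0.3013 -2.3913] 0.5201017580051326 [-0.2325  0.2892 -0.1958  1.6942  0.0603  1.1612  1.1936]
```

View pics/w12.png

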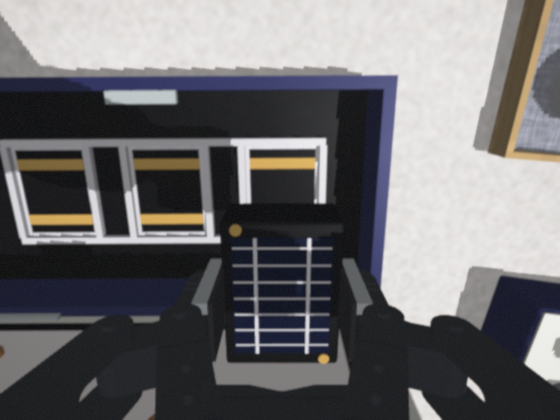

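>>> {"name": "play_rows", "arguments": {"rows": [[[-1, 2, -40], [0, 0, 0.2], 40], [[0, 0.5, -40], [0, 0, 0], 40], [[0, 0, -25], [0, 0, 0], 40], [[0, 0, -10], [0, 0, 0], 40], [[0, 0, -7], [0, 0, 0], 40], [[0, 0, 0], [0, 0, 0], 40]]}}

```text
clock: 16.02
position: [0.544, 0.1852, 0.0278]
ee_rot: [0.68, 0.733, 0.002, 0.0]
ft_force: [0.3, 0.4, -1.2]
grip_width: 0.515
```

Run:
```python
from h import *
import pickle
o=readout.get_obs();print(o["clock"],o["position"],o["ee_rot"],np.degrees(2*np.arctan2(o["ee_rot"][1],o["ee_rot"][0])),o["ft_force"],o["grip_width"],o["joint_pos"])
i=camera_info("wrist");im=camera("wrist");cv2.imwrite("pics/w13.png",im);pickle.dump(i,open("w13.pkl","wb"))
```

```text
16.025 [0.544  0.1852 0.0278] [0.6804 0.7329 0.0015 0.0003] 94.25237598335035 [ 0.2939  0.3829 -1.2456] 0.514578541048205 [-0.2485  0.4275 -0.1907  1.795   0.0978  0.9252  1.1639]
```

View pics/w13.png

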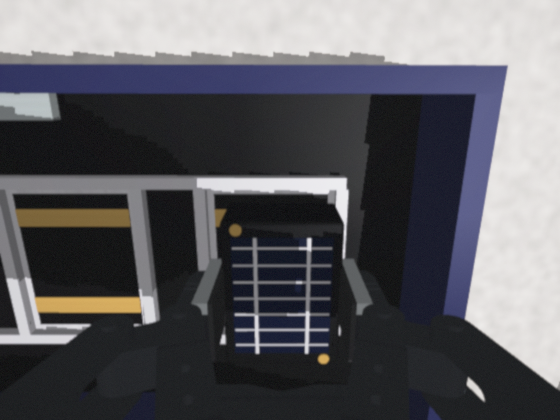

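>>> {"name": "play_rows", "arguments": {"rows": [[[1.5, -2.5, 0], [0, 0, 0], 40], [[0, 0, -3], [0, 0, 0], 40], [[0, 0, -2], [0, 0, 0], 40], [[0, 0, 0], [0, 0, 0], 40]]}}

```text
clock: 16.58
position: [0.5453, 0.1823, 0.0224]
ee_rot: [0.68, 0.733, 0.001, 0.0]
ft_force: [-2.2, -0.9, 3.7]
grip_width: 0.522
```

Run:
```python
from h import *
o=readout.get_obs();print(o["clock"],o["position"],np.degrees(2*np.arctan2(o["ee_rot"][1],o["ee_rot"][0])),o["ft_force"],o["grip_width"])
cv2.imwrite("pics/w14.png",camera("wrist"))
```

```text
16.575 [0.5453 0.1823 0.0224] 94.23863360999088 [-2.2404 -0.9437  3.7393] 0.5215065783367415
```

View pics/w14.png

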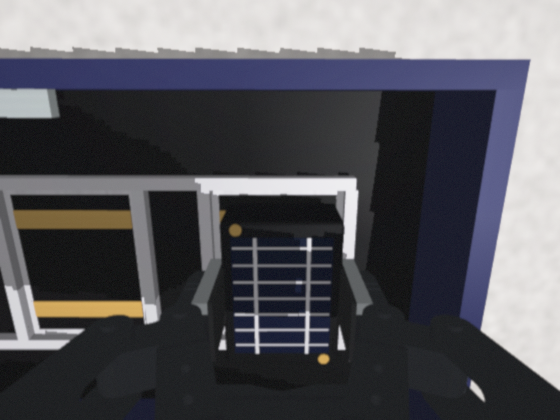

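>>> {"name": "play_rows", "arguments": {"rows": [[[0, 0, 0], [0, 0, 0], 58], [[0, 0, 0], [0, 0, 0], 62], [[0, 0, 20], [0, 0, 0], 62], [[0, 0, 40], [0, 0, 0], 66], [[0, 0, 50], [0, 0, 0], 72], [[-10, -30, 45], [0, 0, 0], 72], [[-20, -55, 10], [0, 0, 0], 72], [[-25, -55, 0], [0, 0, 0], 72], [[-25, -55, 0], [0, 0, 0], 72], [[-20, -55, 0], [0, 0, 0], 72], [[-15, -55, 0], [0, 0, 0], 72], [[0, 0, 0], [0, 0, 0], 72]]}}

```text
clock: 18.12
position: [0.429, -0.1265, 0.1873]
ee_rot: [0.683, 0.73, 0.001, 0.001]
ft_force: [0.5, 0.8, 0.0]
grip_width: 0.844
```

Run:
```python
from h import *
import pickle
o=readout.get_obs();print(o["clock"],o["position"],np.degrees(2*np.arctan2(o["ee_rot"][1],o["ee_rot"][0])),o["ft_force"],o["grip_width"],o["joint_pos"])
i=camera_info("wrist");im=camera("wrist");cv2.imwrite("pics/w15.png",im);pickle.dump(i,open("w15.pkl","wb"))
```

```text
18.125 [ 0.429  -0.1265  0.1873] 93.84486918526538 [0.4558 0.7969 0.0359] 0.8443482868968176 [ 0.1369 -0.0315  0.0477  1.9699  0.0004  1.2012  1.8223]
```

View pics/w15.png

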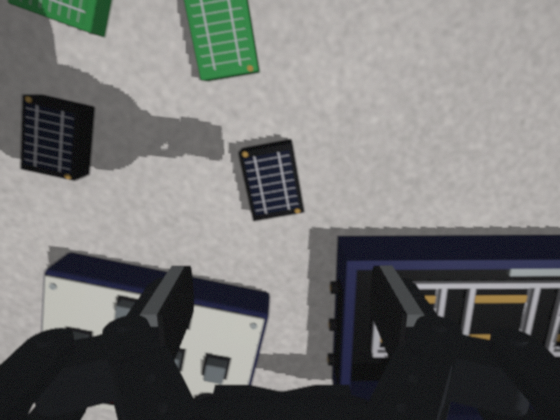

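Run:
```python
from h import *
im=cv2.imread('pics/w15.png')
a=cv2.resize(im[130:230,225:315],None,fx=5,fy=5,interpolation=2);b=cv2.resize(im[85:185,10:105],None,fx=5,fy=5,interpolation=2)
cv2.imwrite('pics/w15c.png',np.hstack([b[:,:],a[:,:]])[:, :925]);print(a.shape,b.shape)
```

```text
(500, 450, 3) (500, 475, 3)
```

View pics/w15c.png

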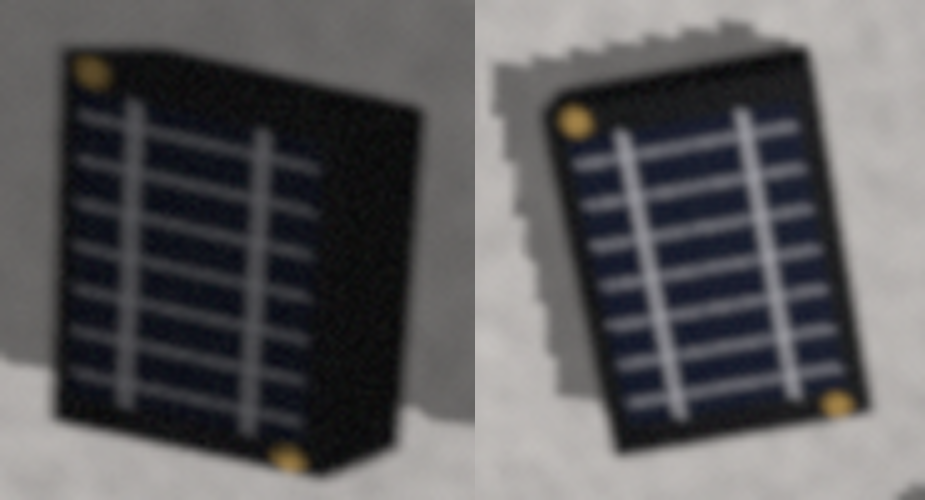

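```bash
cat >> h.py <<'E'
def cellm(i,dots,bars,o,s=5,z=.026):
    f=lambda p:onz(i,np.array(p,float)/s+np.array(o)-.4,z)
    D=f(dots); c=D.mean(0); a=[]
    for b in bars:
        P=f(b); a.append(np.degrees(np.arctan2(*(P[1]-P[0])[[1,0]])))
    print("centre",c,"dot dist",np.linalg.norm(D[1]-D[0]),"long-axis yaw",a)
E
python3 - <<'E'
from h import *
import pickle
i=pickle.load(open("w15.pkl","rb"))
cellm(i,[(101,121),(363,403)],[[(147,130),(205,415)],[(266,108),(320,398)]],(225,130))
cellm(i,[(93,70),(290,458)],[[(134,100),(124,408)],[(262,130),(247,434)]],(10,85))
E
```

```text
centre [ 0.4261 -0.1341  0.026 ] dot dist 0.06547071356263442 long-axis yaw [np.float64(14.176587074598666), np.float64(14.294802001098404)]
centre [ 0.4018 -0.3175  0.026 ] dot dist 0.06574097734616409 long-axis yaw [np.float64(-8.862742265777143), np.float64(-8.70592966257173)]
```

>>> {"name": "play_rows", "arguments": {"rows": [[[-2, -5, -45], [0, 0, 10.4], 70], [[-1, -2.5, -45], [0, 0, 0], 70], [[0, 0, -40], [0, 0, 0], 70], [[0, 0, -30], [0, 0, 0], 70], [[0, 0, -13], [0, 0, 0], 70], [[0, 0, -4], [0, 0, 0], 70], [[0, 0, 0], [0, 0, 0], 70]]}}

```text
clock: 19.05
position: [0.4279, -0.1299, 0.0108]
ee_rot: [0.611, 0.792, 0.001, 0.001]
ft_force: [-0.4, 0.0, 0.4]
grip_width: 0.822
```

Run:
```python
from h import *
o=readout.get_obs();print(o["clock"],o["position"],np.degrees(2*np.arctan2(o["ee_rot"][1],o["ee_rot"][0])),o["ft_force"],o["grip_width"])
cv2.imwrite("pics/w16.png",camera("wrist"))
```

```text
19.05 [ 0.4279 -0.1299  0.0108] 104.67102635138023 [-0.3983  0.0368  0.369 ] 0.8220425580814207
```

View pics/w16.png

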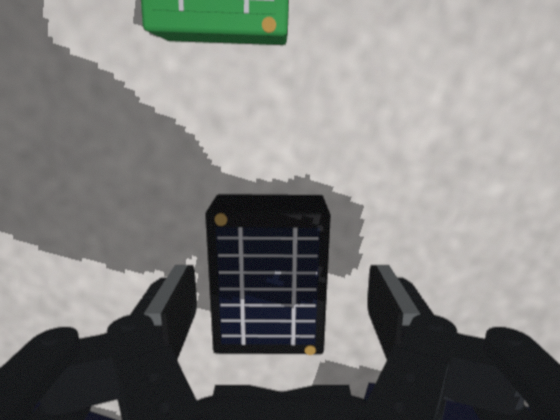

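>>> {"name": "play_rows", "arguments": {"rows": [[[-2, -4, 0], [0, 0, -0.4], 70], [[0, 0, 0], [0, 0, 0], 40], [[0, 0, 0], [0, 0, 0], 40], [[0, 0, 0], [0, 0, 0], 40], [[0, 0, 0], [0, 0, 0], 40], [[0, 0, 15], [0, 0, 0], 40], [[0, 0, 35], [0, 0, 0], 40]]}}

```text
clock: 19.98
position: [0.4241, -0.1338, 0.0603]
ee_rot: [0.614, 0.789, 0.001, -0.001]
ft_force: [1.5, -0.3, -1.0]
grip_width: 0.521
```

Run:
```python
from h import *
o=readout.get_obs();print(o["clock"],o["position"],np.degrees(2*np.arctan2(o["ee_rot"][1],o["ee_rot"][0])),o["ft_force"],o["grip_width"])
cv2.imwrite("pics/w17.png",camera("wrist"))
```

```text
19.975 [ 0.4241 -0.1338  0.0603] 104.24535071816153 [ 1.5316 -0.2619 -0.9592] 0.5213812106666439
```

View pics/w17.png

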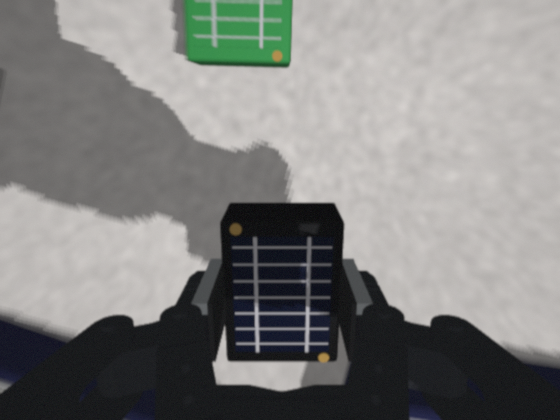

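>>> {"name": "play_rows", "arguments": {"rows": [[[0, 0, 45], [0, 0, 0], 40], [[5, 20, 45], [0, 0, -5], 40], [[25, 45, 0], [0, 0, -5], 40], [[30, 45, 0], [0, 0, 0], 40], [[30, 45, 0], [0, 0, 0], 40], [[25, 45, 0], [0, 0, 0], 40], [[12, 29, 0], [0, 0, 0], 40], [[0, 0, 0], [0, 0, 0], 40]]}}

```text
clock: 21.02
position: [0.5524, 0.0979, 0.1505]
ee_rot: [0.679, 0.734, 0.002, -0.0]
ft_force: [-0.3, 0.2, -0.3]
grip_width: 0.519
```

Run:
```python
from h import *
o=readout.get_obs();print(o["clock"],o["position"],np.degrees(2*np.arctan2(o["ee_rot"][1],o["ee_rot"][0])),o["ft_force"],o["grip_width"])
cv2.imwrite("pics/w18.png",camera("wrist"))
```

```text
21.025 [0.5524 0.0979 0.1505] 94.48453538210022 [-0.3163  0.213  -0.3241] 0.5190367815664423
```

View pics/w18.png

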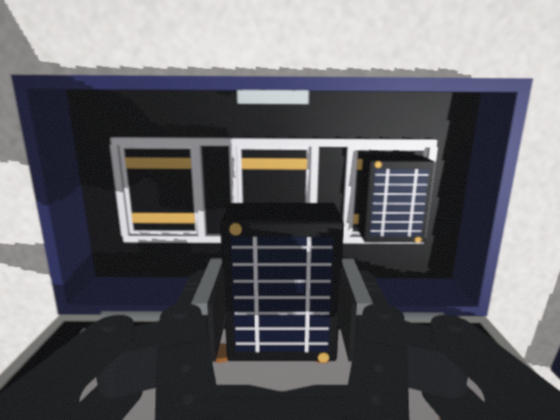

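>>> {"name": "play_rows", "arguments": {"rows": [[[-1, -2.5, -40], [0, 0, -0.3], 40], [[0, 0, -40], [0, 0, 0], 40], [[0, 0, -25], [0, 0, 0], 40], [[0, 0, -12], [0, 0, 0], 40], [[0, 0, -5], [0, 0, 0], 40], [[0, 0, 0], [0, 0, 0], 40]]}}

```text
clock: 21.82
position: [0.5517, 0.0922, 0.0289]
ee_rot: [0.682, 0.731, 0.002, 0.0]
ft_force: [0.2, -0.0, 0.5]
grip_width: 0.514
```

Run:
```python
from h import *
o=readout.get_obs();print(o["clock"],o["position"],np.degrees(2*np.arctan2(o["ee_rot"][1],o["ee_rot"][0])),o["ft_force"],o["grip_width"])
cv2.imwrite("pics/w19.png",camera("wrist"))
```

```text
21.825 [0.5517 0.0922 0.0289] 93.92288019541768 [ 0.1737 -0.0091  0.4517] 0.5137413969241659
```

View pics/w19.png

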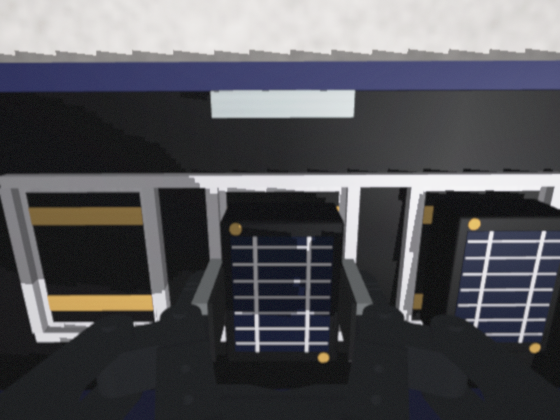

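>>> {"name": "play_rows", "arguments": {"rows": [[[0, 3, -2], [0, 0, 0.2], 40], [[0, 0, -3], [0, 0, 0], 40], [[0, 0, -2], [0, 0, 0], 40], [[0, 0, 0], [0, 0, 0], 40]]}}

```text
clock: 22.38
position: [0.5514, 0.0959, 0.0229]
ee_rot: [0.681, 0.732, 0.001, 0.0]
ft_force: [-8.8, -0.4, 20.1]
grip_width: 0.517
```

Run:
```python
from h import *
o=readout.get_obs();print(o["clock"],o["position"],np.degrees(2*np.arctan2(o["ee_rot"][1],o["ee_rot"][0])),o["ft_force"],o["grip_width"])
cv2.imwrite("pics/w20.png",camera("wrist"))
```

```text
22.375 [0.5514 0.0959 0.0229] 94.16124002043368 [-8.7978 -0.4081 20.0596] 0.517286502571859
```

View pics/w20.png

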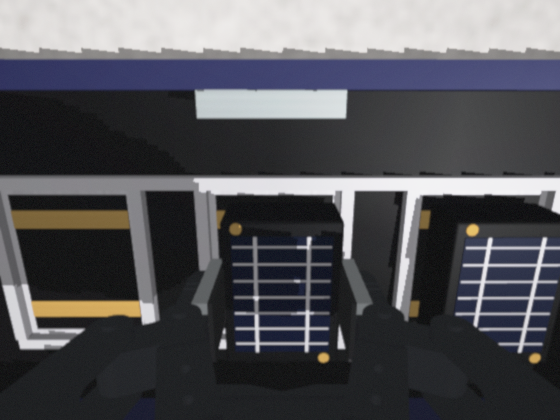

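>>> {"name": "play_rows", "arguments": {"rows": [[[0, 0, 1], [0, 0, 0], 58], [[0, 0, 0], [0, 0, 0], 62], [[0, 0, 20], [0, 0, 0], 62], [[0, 0, 40], [0, 0, 0], 66], [[0, 0, 50], [0, 0, 0], 72], [[-15, 0, 60], [0, 0, 0], 72], [[-15, 0, 20], [0, 0, 0], 72], [[0, 0, 0], [0, 0, 0], 72]]}}

```text
clock: 23.42
position: [0.5216, 0.0957, 0.2139]
ee_rot: [0.681, 0.732, 0.002, 0.001]
ft_force: [-0.1, -0.1, -0.2]
grip_width: 0.845
```

Run:
```python
from h import *
import pickle
o=readout.get_obs();print(o["clock"],o["position"],np.degrees(2*np.arctan2(o["ee_rot"][1],o["ee_rot"][0])),o["ft_force"],o["grip_width"])
i=camera_info("wrist");im=camera("wrist");cv2.imwrite("pics/w21.png",im);pickle.dump(i,open("w21.pkl","wb"))
cv2.imwrite("pics/w21c.png",cv2.resize(im[110:290,110:450],None,fx=2.3,fy=2.3,interpolation=2))
```

```text
23.425 [0.5216 0.0957 0.2139] 94.15995106334569 [-0.0677 -0.146  -0.2095] 0.8447625917477606
```

View pics/w21c.png

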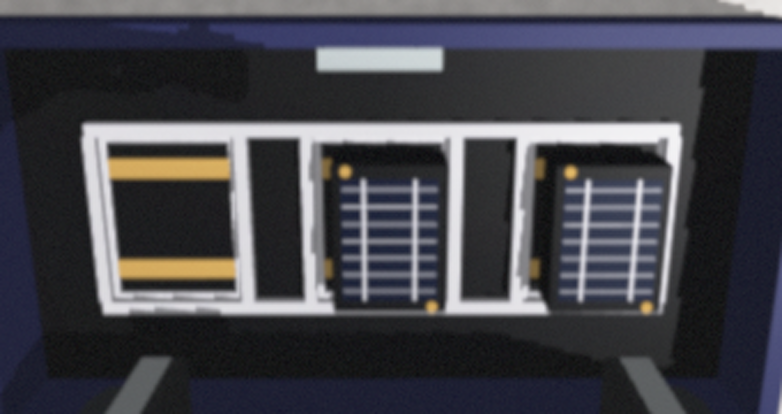

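Run:
```python
from h import *
import pickle
i=pickle.load(open("w21.pkl","rb"))
cellm(i,[(345,172),(432,306)],[[(363,180),(365,300)],[(415,180),(418,300)]],(110,110),2.3,.038)
cellm(i,[(571,172),(647,307)],[[(586,180),(560,300)],[(640,180),(630,300)]],(110,110),2.3,.038)
L=onz(i,np.array([(84,124),(681,124),(664,313),(104,313)])/2.3+110-.3,.018);print(L,L.mean(0))
```

```text
centre [0.5515 0.0967 0.038 ] dot dist 0.06524072001308809 long-axis yaw [np.float64(4.502713774868777), np.float64(5.995454734344947)]
centre [0.5454 0.1834 0.038 ] dot dist 0.06561177153957273 long-axis yaw [np.float64(-4.008641161627066), np.float64(4.424460672442872)]
[[ 0.518  -0.0287  0.018 ]
 [ 0.5004  0.2106  0.018 ]
 [ 0.5823  0.2174  0.018 ]
 [ 0.5999 -0.0229  0.018 ]] [0.5501 0.0941 0.018 ]
```

>>> {"name": "play_rows", "arguments": {"rows": [[[-15, -50, 0], [0, 0, 0], 72], [[-15, -52, 0], [0, 0, 0], 72], [[-15, -52, 0], [0, 0, -4], 72], [[-15, -52, 0], [0, 0, -4], 72], [[-15, -52, 0], [0, 0, -5], 72], [[-15, -52, -10], [0, 0, 0], 72], [[-15, -52, -20], [0, 0, 0], 72], [[-15, -51, -20], [0, 0, 0], 72], [[0, 0, 0], [0, 0, 0], 72]]}}

```text
clock: 24.6
position: [0.3977, -0.321, 0.1589]
ee_rot: [0.762, 0.648, -0.001, -0.002]
ft_force: [0.2, 0.5, -0.3]
grip_width: 0.842
```

Run:
```python
from h import *
import pickle
o=readout.get_obs();print(o["clock"],o["position"],np.degrees(2*np.arctan2(o["ee_rot"][1],o["ee_rot"][0])),o["ft_force"],o["grip_width"],o["joint_pos"])
i=camera_info("wrist");im=camera("wrist");cv2.imwrite("pics/w22.png",im);pickle.dump(i,open("w22.pkl","wb"))
```

```text
24.6 [ 0.3977 -0.321   0.1589] 80.75265363414182 [ 0.2126  0.5357 -0.2972] 0.8419212761083318 [ 0.3383  0.1362  0.2723  1.8636 -0.0392  1.1509  2.0338]
```

View pics/w22.png

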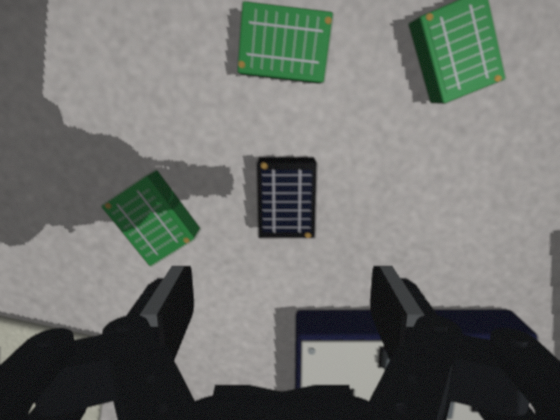

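Run:
```python
from h import *
import pickle
i=pickle.load(open("w22.pkl","rb"))
cellm(i,[(264,166),(308,236)],[[(274,172),(275,232)],[(300,172),(301,232)]],(.4,.4),1,.026)
```

```text
centre [ 0.4028 -0.317   0.026 ] dot dist 0.06606428982709704 long-axis yaw [np.float64(-8.582802038071343), np.float64(-7.433528915019033)]
```

>>> {"name": "play_rows", "arguments": {"rows": [[[3, 2, -40], [0, 0, 0.7], 68], [[2, 2, -40], [0, 0, 0], 66], [[0, 0, -40], [0, 0, 0], 66], [[0, 0, -18], [0, 0, 0], 66], [[0, 0, -8], [0, 0, 0], 66], [[0, 0, -2], [0, 0, 0], 66], [[0, 0, 0], [0, 0, 0], 66]]}}

```text
clock: 25.52
position: [0.4068, -0.3136, 0.0147]
ee_rot: [0.755, 0.655, 0.001, 0.001]
ft_force: [-0.2, 0.5, -0.6]
grip_width: 0.77
```

Run:
```python
from h import *
o=readout.get_obs();print(o["clock"],o["position"],np.degrees(2*np.arctan2(o["ee_rot"][1],o["ee_rot"][0])),o["ft_force"],o["grip_width"])
cv2.imwrite("pics/w23.png",camera("wrist"))
```

```text
25.525 [ 0.4068 -0.3136  0.0147] 81.863180553355 [-0.2312  0.4761 -0.5932] 0.7698911202655575
```

View pics/w23.png

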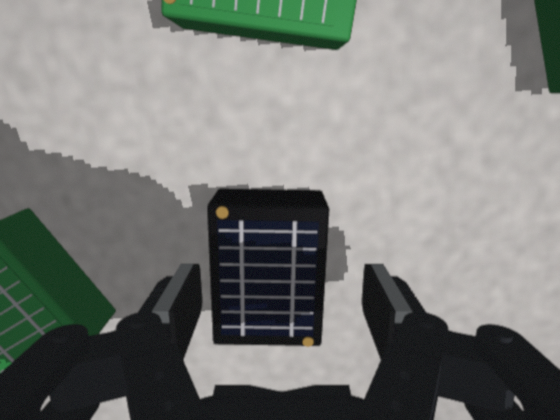

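Offset is (−4.3, −3.4) mm as the picture also shows; correct, lower, and close.

>>> {"name": "play_rows", "arguments": {"rows": [[[-4, -3.5, -4], [0, 0, -0.4], 66], [[0, 0, 0], [0, 0, 0], 66], [[0, 0, 0], [0, 0, 0], 40], [[0, 0, 0], [0, 0, 0], 40], [[0, 0, 0], [0, 0, 0], 40], [[0, 0, 0], [0, 0, 0], 40]]}}

```text
clock: 26.32
position: [0.4024, -0.3173, 0.0107]
ee_rot: [0.758, 0.652, 0.001, 0.001]
ft_force: [-2.4, 0.4, 5.7]
grip_width: 0.518
```

Run:
```python
from h import *
o=readout.get_obs();print(o["clock"],o["position"],np.degrees(2*np.arctan2(o["ee_rot"][1],o["ee_rot"][0])),o["ft_force"],o["grip_width"])
cv2.imwrite("pics/w24.png",camera("wrist"))
```

```text
26.325 [ 0.4024 -0.3173  0.0107] 81.43920222938436 [-2.4125  0.3853  5.652 ] 0.5175806886629113
```

View pics/w24.png

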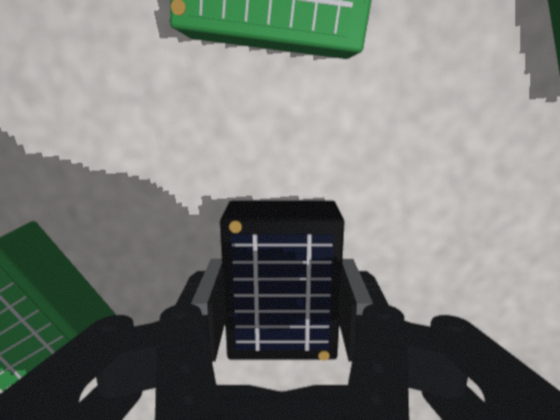

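>>> {"name": "play_rows", "arguments": {"rows": [[[0, 0, 20], [0, 0, 0], 40], [[0, 0, 50], [0, 0, 0], 40], [[0, 15, 50], [0, 0, 4], 40], [[20, 45, 20], [0, 0, 4.3], 40], [[25, 50, 0], [0, 0, 4.3], 40], [[25, 50, 0], [0, 0, 0], 40], [[25, 50, 0], [0, 0, 0], 40], [[25, 50, 0], [0, 0, 0], 40], [[25, 45, 0], [0, 0, 0], 40], [[10, 20, 0], [0, 0, 0], 40], [[0, 0, 0], [0, 0, 0], 40]]}}

```text
clock: 27.75
position: [0.5574, 0.0101, 0.1497]
ee_rot: [0.68, 0.733, 0.001, -0.0]
ft_force: [0.0, -0.1, -2.0]
grip_width: 0.517
```

Run:
```python
from h import *
o=readout.get_obs();print(o["clock"],o["position"],np.degrees(2*np.arctan2(o["ee_rot"][1],o["ee_rot"][0])),o["ft_force"],o["grip_width"])
cv2.imwrite("pics/w25.png",camera("wrist"))
```

```text
27.75 [0.5574 0.0101 0.1497] 94.24298023316692 [ 0.0115 -0.0972 -2.0347] 0.517318195714329
```

View pics/w25.png

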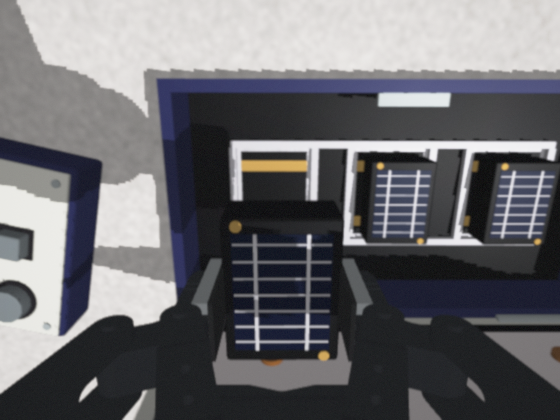

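>>> {"name": "play_rows", "arguments": {"rows": [[[0, -2, -40], [0, 0, -0.2], 40], [[0, 0, -40], [0, 0, 0], 40], [[0, 0, -25], [0, 0, 0], 40], [[0, 0, -12], [0, 0, 0], 40], [[0, 0, -4], [0, 0, 0], 40], [[0, 0, 0], [0, 0, 0], 40]]}}

```text
clock: 28.55
position: [0.5577, 0.0056, 0.0299]
ee_rot: [0.683, 0.73, 0.001, 0.001]
ft_force: [-1.4, 0.0, -0.9]
grip_width: 0.519
```

Run:
```python
from h import *
o=readout.get_obs();print(o["clock"],o["position"],np.degrees(2*np.arctan2(o["ee_rot"][1],o["ee_rot"][0])),o["ft_force"],o["grip_width"])
cv2.imwrite("pics/w26.png",camera("wrist"))
```

```text
28.55 [0.5577 0.0056 0.0299] 93.82127975676596 [-1.36    0.0112 -0.9077] 0.5187166950747786
```

View pics/w26.png

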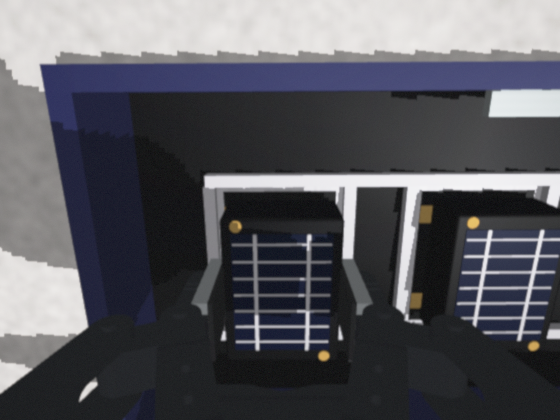

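>>> {"name": "play_rows", "arguments": {"rows": [[[0, 1.5, -3], [0, 0, 0.2], 40], [[0, 0, -3], [0, 0, 0], 40], [[0, 0, -1], [0, 0, 0], 40], [[0, 0, 0], [0, 0, 0], 40], [[0, 0, 0.5], [0, 0, 0], 58], [[0, 0, 0], [0, 0, 0], 62], [[0, 0, 20], [0, 0, 0], 62], [[0, 0, 40], [0, 0, 0], 66], [[0, 0, 50], [0, 0, 0], 60], [[-15, 40, 60], [0, 0, 0], 30], [[-15, 45, 20], [0, 0, 0], 0], [[0, 0, 0], [0, 0, 0], 0]]}}

```text
clock: 30.1
position: [0.5294, 0.0907, 0.2057]
ee_rot: [0.679, 0.734, 0.003, 0.001]
ft_force: [1.0, -0.4, -0.7]
grip_width: 0.062
```

Run:
```python
from h import *
import pickle
o=readout.get_obs();print(o["clock"],o["position"],np.degrees(2*np.arctan2(o["ee_rot"][1],o["ee_rot"][0])),o["ft_force"],o["grip_width"])
i=camera_info("wrist");im=camera("wrist");cv2.imwrite("pics/w27.png",im);pickle.dump(i,open("w27.pkl","wb"))
cv2.imwrite("pics/w27c.png",cv2.resize(im[110:290,110:450],None,fx=2.3,fy=2.3,interpolation=2))
cv2.imwrite("pics/s27.png",camera("side"))
```

```text
30.1 [0.5294 0.0907 0.2057] 94.39314222314896 [ 0.9734 -0.3608 -0.7122] 0.06240455337452021
```

View pics/w27c.png

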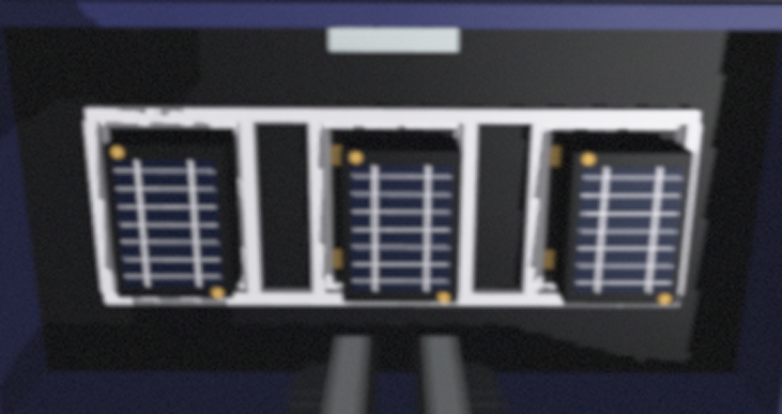

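View pics/s27.png

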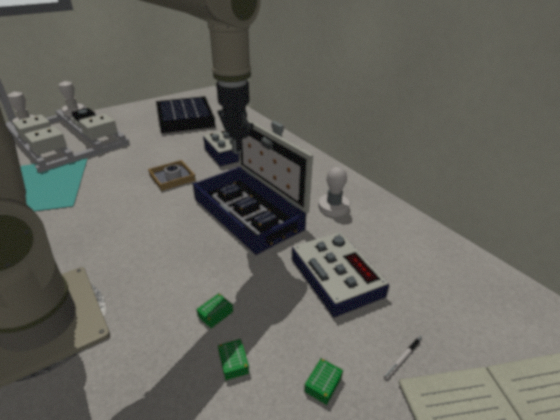

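Run:
```python
from h import *
import pickle
i=pickle.load(open("w27.pkl","rb"))
for d,b in (([(117,152),(217,293)],[(138,160),(148,286)]),([(356,157),(444,297)],[(375,167),(376,290)]),([(588,159),(665,299)],[(606,168),(597,290)])):
    cellm(i,d,[b],(110,110),2.3,.038)
```

```text
centre [0.5566 0.0073 0.038 ] dot dist 0.06558591767005365 long-axis yaw [np.float64(3.7957778925603374)]
centre [0.5516 0.096  0.038 ] dot dist 0.0654749407990545 long-axis yaw [np.float64(4.4995402768584825)]
centre [0.5457 0.1825 0.038 ] dot dist 0.06572431381585132 long-axis yaw [np.float64(4.50147831235702)]
```

>>> {"name": "play_rows", "arguments": {"rows": [[[0, 25, 45], [0, 0, 0], 0], [[0, 25, 50], [0, 0, 0], 0], [[40, 23, 10], [0, 0, 0], 0], [[50, 12, 0], [0, 0, 0], 0], [[50, 8, 0], [0, 0, 0], 0], [[10, 0, 0], [0, 0, 0], 0], [[0, 0, -40], [0, 0, 0], 0], [[0, 0, -40], [0, 0, 0], 0], [[0, 0, -20], [0, 0, 0], 0], [[0, 0, 0], [0, 0, 0], 0]]}}

```text
clock: 31.45
position: [0.6785, 0.1777, 0.2064]
ee_rot: [0.682, 0.731, -0.001, -0.001]
ft_force: [-0.2, -0.1, 0.4]
grip_width: -0.002
```

Run:
```python
from h import *
o=readout.get_obs();print(o["clock"],o["position"],np.degrees(2*np.arctan2(o["ee_rot"][1],o["ee_rot"][0])),o["ft_force"],o["grip_width"],o["joint_pos"])
cv2.imwrite("pics/w28.png",camera("wrist"))
cv2.imwrite("pics/c28.png",cv2.resize(camera("scene")[60:260,200:420],None,fx=3,fy=3))
th=np.radians(4.);hx,hy=.6285,.1807
prev=None
for t in np.r_[1.55:0:-0.1,0.0]:
    r=np.array([-150*np.cos(t)+10*np.sin(t)+11,56+150*np.sin(t)+10*np.cos(t)])
    p=np.array([hx*1e3+r[0]*np.cos(th),hy*1e3+r[0]*np.sin(th),r[1]])
    print(round(t,2),p.round(1), None if prev is None else (p-prev).round(1)); prev=p
```

```text
31.45 [0.6785 0.1777 0.2064] 93.9683409885947 [-0.2136 -0.0846  0.4144] -0.0015056383829895224 [-0.2576  0.5174 -0.0956  1.2556  0.0478  1.3726  1.2898]
1.55 [646.3 181.9 206.2] None
1.45 [631.3 180.9 206.1] [-15.   -1.   -0.1]
1.35 [616.4 179.9 204.5] [-14.9  -1.   -1.6]
1.25 [601.8 178.8 201.5] [-14.7  -1.   -3. ]
1.15 [587.5 177.8 197. ] [-14.3  -1.   -4.5]
1.05 [573.7 176.9 191.1] [-13.8  -1.   -5.9]
0.95 [560.5 175.9 183.8] [-13.1  -0.9  -7.3]
0.85 [548.2 175.1 175.3] [-12.3  -0.9  -8.5]
0.75 [536.8 174.3 165.6] [-11.4  -0.8  -9.7]
0.65 [526.4 173.6 154.7] [-10.4  -0.7 -10.8]
0.55 [517.1 172.9 142.9] [ -9.3  -0.6 -11.8]
0.45 [509.1 172.3 130.2] [ -8.   -0.6 -12.7]
0.35 [502.3 171.9 116.8] [ -6.7  -0.5 -13.4]
0.25 [497.  171.5 102.8] [ -5.4  -0.4 -14. ]
0.15 [493.  171.2  88.3] [ -3.9  -0.3 -14.5]
0.05 [490.5 171.1  73.5] [ -2.5  -0.2 -14.8]
0.0 [489.8 171.   66. ] [-0.7 -0.  -7.5]
```

View pics/c28.png

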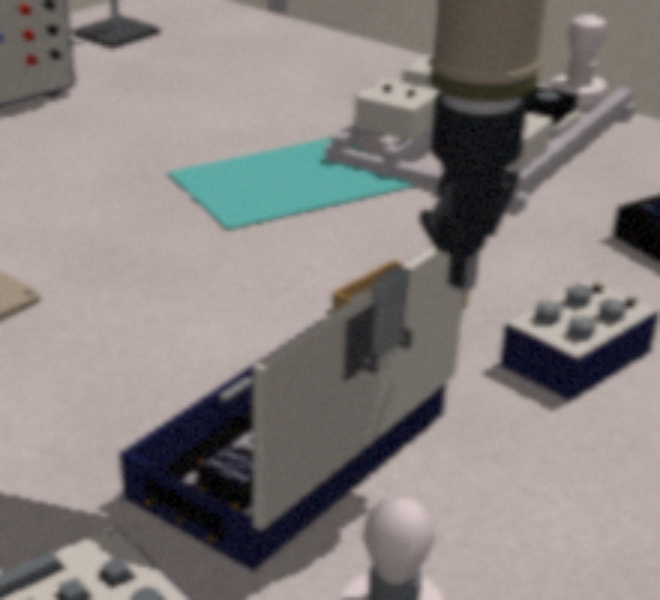

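View pics/w28.png

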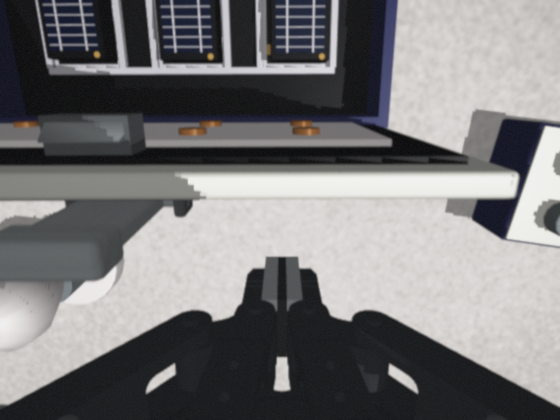

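>>> {"name": "play_rows", "arguments": {"rows": [[[-17, 1, 0], [0, 0, 0], 0], [[-15, 1, 0], [0, 0, 0], 0], [[-15, -1, 0], [0, 0, 0], 0], [[-15, -1, -1.6], [0, 0, 0], 0], [[-14.7, -1, -3], [0, 0, 0], 0], [[-14.3, -1, -4.5], [0, 0, 0], 0], [[-13.8, -1, -5.9], [0, 0, 0], 0], [[-13.1, -0.9, -7.3], [0, 0, 0], 0], [[-12.3, -0.9, -8.5], [0, 0, 0], 0], [[-11.4, -0.8, -9.7], [0, 0, 0], 0]]}}

```text
clock: 32.8
position: [0.5387, 0.1739, 0.1701]
ee_rot: [0.682, 0.731, 0.003, 0.001]
ft_force: [0.2, 0.4, 1.7]
grip_width: 0.005
```

Run:
```python
from h import *
o=readout.get_obs();print(o["clock"],o["position"],o["ft_force"])
cv2.imwrite("pics/c29.png",cv2.resize(camera("scene")[60:260,200:420],None,fx=3,fy=3))
```

```text
32.8 [0.5387 0.1739 0.1701] [0.1779 0.3907 1.6869]
```

View pics/c29.png

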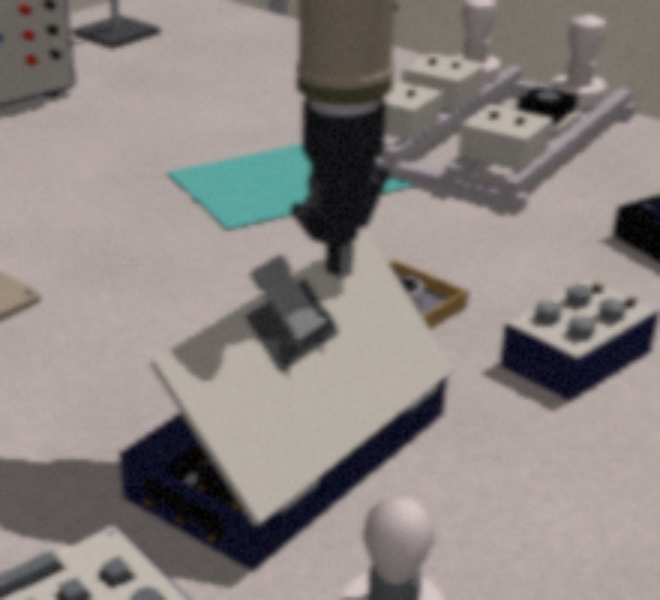

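Lid is coming down under the finger. Continue the arc.

>>> {"name": "play_rows", "arguments": {"rows": [[[-10.4, -0.7, -10.8], [0, 0, 0], 0], [[-9.3, -0.6, -11.8], [0, 0, 0], 0], [[-8, -0.6, -12.7], [0, 0, 0], 0], [[-6.7, -0.5, -13.4], [0, 0, 0], 0], [[-5.4, -0.4, -14], [0, 0, 0], 0], [[-3.9, -0.3, -14.5], [0, 0, 0], 0], [[-2.5, -0.2, -14.8], [0, 0, 0], 0], [[-6, -0.4, -5], [0, 0, 0], 0], [[0, 0, -3], [0, 0, 0], 0], [[0, 0, 0], [0, 0, 0], 0]]}}

```text
clock: 34.1
position: [0.4854, 0.1699, 0.0674]
ee_rot: [0.682, 0.732, 0.001, -0.0]
ft_force: [-0.2, 0.2, -0.1]
grip_width: 0.005
```

Run:
```python
from h import *
o=readout.get_obs();print(o["clock"],o["position"],o["ft_force"])
cv2.imwrite("pics/c30.png",cv2.resize(camera("side")[60:280,150:400],None,fx=3,fy=3)[:600])
```

```text
34.1 [0.4854 0.1699 0.0674] [-0.2283  0.1998 -0.0878]
```

View pics/c30.png

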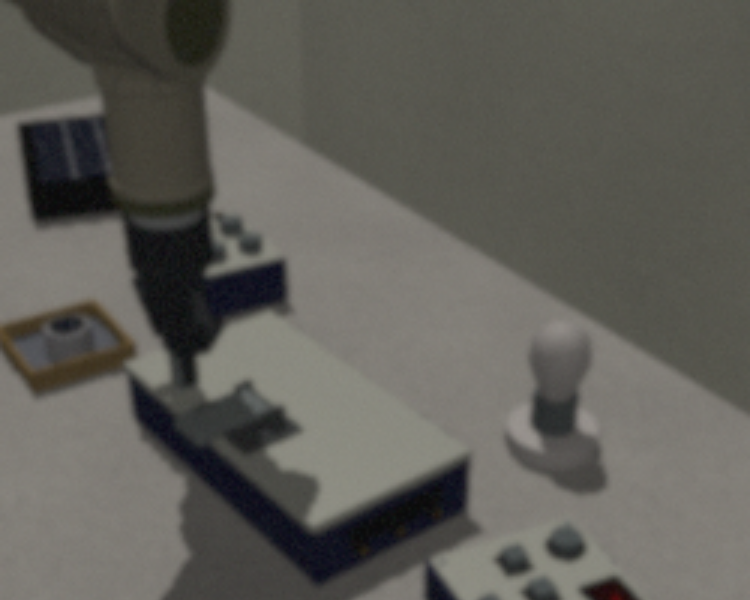

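>>> {"name": "play_rows", "arguments": {"rows": [[[0, 0, -2], [0, 0, 0], 0], [[0, 0, -2], [0, 0, 0], 0], [[0, 0, -2], [0, 0, 0], 0], [[0, 0, 0], [0, 0, 0], 0]]}}

```text
clock: 34.65
position: [0.486, 0.1702, 0.0657]
ee_rot: [0.682, 0.732, 0.001, 0.0]
ft_force: [-18.9, -7.0, 46.8]
grip_width: -0.0
```

>>> {"name": "play_rows", "arguments": {"rows": [[[0, 0, 6], [0, 0, 0], 0], [[0, 0, 25], [0, 0, 0], 0], [[0, 0, 50], [0, 0, 0], 0], [[0, -20, 60], [0, 0, 0], 0], [[0, 0, 0], [0, 0, 0], 0]]}}

```text
clock: 35.28
position: [0.4883, 0.1497, 0.2069]
ee_rot: [0.683, 0.731, 0.005, 0.002]
ft_force: [0.3, 0.2, -0.7]
grip_width: 0.002
```

Run:
```python
from h import *
import pickle
o=readout.get_obs();print(o["clock"],o["position"],o["ft_force"])
i=camera_info("wrist");im=camera("wrist");cv2.imwrite("pics/w31.png",im);pickle.dump(i,open("w31.pkl","wb"))
cv2.imwrite("pics/c31.png",cv2.resize(camera("side")[100:280,150:400],None,fx=3,fy=3))
```

```text
35.275 [0.4883 0.1497 0.2069] [ 0.3034  0.1661 -0.7288]
```

View pics/c31.png

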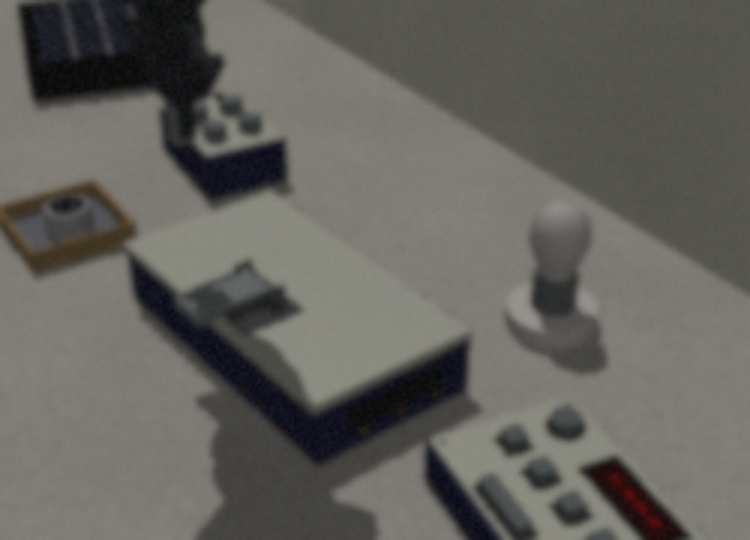

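View pics/w31.png

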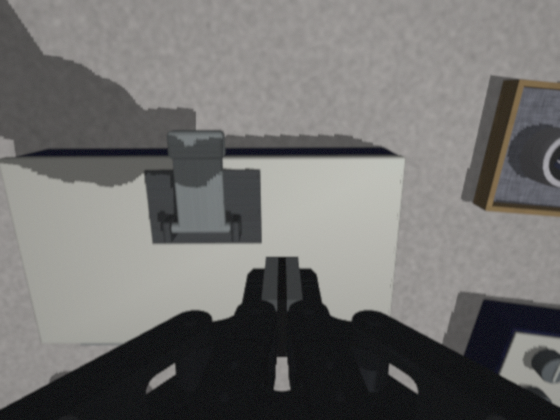

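Run:
```python
from h import *
import pickle
i=pickle.load(open("w31.pkl","rb"))
th=np.radians(4.1);ex=np.array([np.cos(th),np.sin(th),0]);ey=np.array([-np.sin(th),np.cos(th),0]);c=np.array([.5513,.0951,0])
W=lambda x,y,z:c+ex*x+ey*y+[0,0,z]
print(proj(i,[W(-.085,-.158,.066),W(-.085,.158,.066),W(-.107,-.02,.087),W(-.107,.02,.087),W(-.087,.02,.087),W(.083,.158,.066)]))
print(onz(i,[(3,157),(403,156)],.066))
# console
S=camera_info("scene");D=camera_info("side")
a=camera("scene");b=camera("side")
cv2.imwrite("pics/ka.png",cv2.resize(a[230:310,165:275],None,fx=7,fy=7,interpolation=2))
cv2.imwrite("pics/kb.png",cv2.resize(b[225:320,285:395],None,fx=6,fy=6,interpolation=2))
```

```text
[[ -2.041  159.4746]
 [408.1378 158.4138]
 [166.5854 132.992 ]
 [223.8523 132.8517]
 [225.2143 161.2199]
 [389.6254 342.4444]]
[[ 0.4756 -0.0644  0.066 ]
 [ 0.4536  0.2423  0.066 ]]
```

>>> {"name": "play_rows", "arguments": {"rows": [[[0, -46, 40], [0, 0, 0], 0], [[15, -46, 35], [0, 0, 0], 0], [[15, -46, 0], [0, 0, 0], 0], [[18, -46, 0], [0, 0, 0], 0], [[18, -46, 0], [0, 0, 0], 0], [[18, -46, 0], [0, 0, 0], 0], [[18, -46, 0], [0, 0, 0], 0], [[18, -46, 0], [0, 0, 0], 0], [[0, 0, 0], [0, 0, 0], 0], [[0, 0, 0], [0, 0, 0], 0]]}}

```text
clock: 36.72
position: [0.6056, -0.2167, 0.2757]
ee_rot: [0.681, 0.732, 0.001, -0.001]
ft_force: [-0.4, 0.9, -0.5]
grip_width: -0.001
```

Run:
```python
from h import *
import pickle
o=readout.get_obs();print(o["clock"],o["position"],o["ee_rot"],o["ft_force"],o["joint_pos"])
i=camera_info("wrist");im=camera("wrist");cv2.imwrite("pics/w32.png",im);pickle.dump(i,open("w32.pkl","wb"))
```

```text
36.725 [ 0.6056 -0.2167  0.2757] [ 0.6814  0.7319  0.0007 -0.0011] [-0.4419  0.9015 -0.5069] [ 0.1488  0.3543  0.1683  1.3472 -0.0609  1.4463  1.9566]
```

View pics/w32.png

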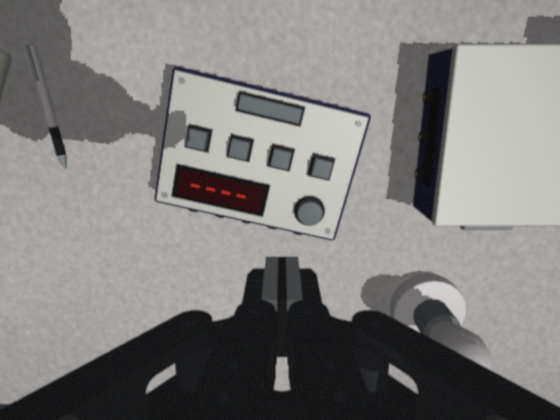

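Run:
```python
from h import *
im=cv2.imread('pics/w32.png')
cv2.imwrite('pics/w32c.png',cv2.resize(im[60:245,150:375],None,fx=3.2,fy=3.2,interpolation=2))
```

```text
(no output)
```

View pics/w32c.png

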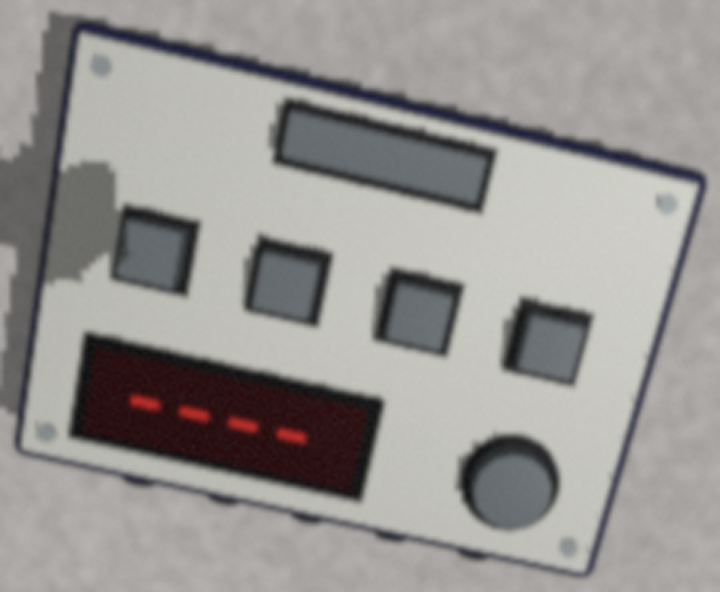

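Run:
```python
from h import *
import pickle
i=pickle.load(open("w32.pkl","rb"))
px=np.array([(514,484),(552,345),(420,315),(286,284),(153,253),(383,154)])/3.2+[150,60]-.3
P=onz(i,px,.057)[:,:2]
M=np.array([(40,63),(-8,63),(-8,21),(-8,-21),(-8,-63),(-52,0)])/1e3
pc,mc=P.mean(0),M.mean(0)
U,s,V=np.linalg.svd((M-mc).T@(P-pc));Rm=(V.T@U.T);t=pc-Rm@mc
F=M@Rm.T+t
print("yaw",np.degrees(np.arctan2(Rm[1,0],Rm[0,0])),"origin",t)
for n,p,f in zip("power lamp range zero run stop".split(),P,F):print(n,p,f,(p-f)*1e3)
```

```text
yaw -8.596699780969857 origin [ 0.5947 -0.2388]
power [ 0.6424 -0.183 ] [ 0.6437 -0.1825] [-1.2624 -0.5284]
lamp [ 0.5967 -0.1755] [ 0.5962 -0.1753] [ 0.4918 -0.2423]
range [ 0.5903 -0.2169] [ 0.5899 -0.2168] [ 0.4091 -0.1106]
zero [ 0.5838 -0.2583] [ 0.5836 -0.2583] [0.1627 0.027 ]
run [ 0.5774 -0.2988] [ 0.5774 -0.2999] [-0.0045  1.1066]
stop [ 0.5435 -0.2312] [ 0.5433 -0.231 ] [ 0.2033 -0.2523]
```

>>> {"name": "play_rows", "arguments": {"rows": [[[12, 12, -50], [0, 0, 0], 0], [[12, 12, -50], [0, 0, 0], 0], [[13.5, 10, -50], [0, 0, 0], 0], [[0, 0, -40], [0, 0, 0], 0], [[0, 0, -10], [0, 0, 0], 0], [[0, 0, 0], [0, 0, 0], 0], [[0, 0, 0], [0, 0, 0], 0]]}}

```text
clock: 37.65
position: [0.6443, -0.184, 0.0797]
ee_rot: [0.682, 0.732, 0.002, 0.002]
ft_force: [0.3, 0.2, 0.4]
grip_width: -0.003
```

>>> {"name": "play_rows", "arguments": {"rows": [[[-1, 1, -12], [0, 0, 0], 0], [[0, 0, -8], [0, 0, 0], 0], [[0, 0, -4], [0, 0, 0], 0], [[0, 0, -3], [0, 0, 0], 0], [[0, 0, -1.5], [0, 0, 0], 0], [[0, 0, 0], [0, 0, 0], 0]]}}

```text
clock: 38.4
position: [0.6421, -0.1826, 0.051]
ee_rot: [0.682, 0.732, 0.001, -0.0]
ft_force: [-10.6, 2.1, 19.9]
grip_width: 0.002
```

>>> {"name": "play_rows", "arguments": {"rows": [[[0, 0, 8], [0, 0, 0], 0], [[0, 0, 20], [0, 0, 0], 0], [[-23, 4, 0], [0, 0, 0], 0], [[-23, 4, 0], [0, 0, 0], 0], [[0, 0, 0], [0, 0, 0], 0], [[0, 0, 0], [0, 0, 0], 0]]}}

```text
clock: 39.15
position: [0.597, -0.1748, 0.0776]
ee_rot: [0.682, 0.732, 0.001, 0.001]
ft_force: [-0.2, 0.2, -0.0]
grip_width: 0.0
```

Run:
```python
from h import *
im=camera("wrist");cv2.imwrite("pics/w33.png",im)
```

```text
(no output)
```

View pics/w33.png

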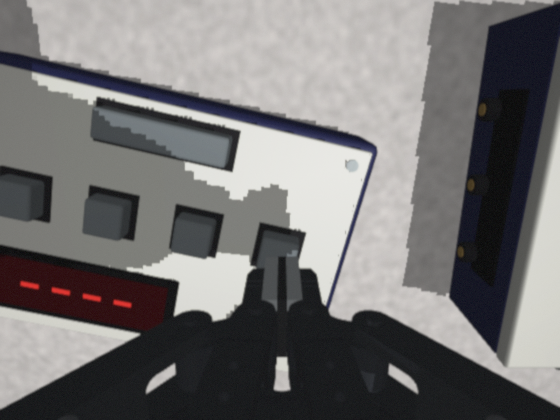

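>>> {"name": "play_rows", "arguments": {"rows": [[[-0.5, -0.5, -12], [0, 0, 0], 0], [[0, 0, -7], [0, 0, 0], 0], [[0, 0, -4], [0, 0, 0], 0], [[0, 0, -3], [0, 0, 0], 0], [[0, 0, -1], [0, 0, 0], 0], [[0, 0, 0], [0, 0, 0], 0]]}}

```text
clock: 39.95
position: [0.5955, -0.1752, 0.051]
ee_rot: [0.682, 0.732, 0.001, -0.0]
ft_force: [-8.5, 1.3, 14.0]
grip_width: -0.003
```

Lamp bottomed. Next: range at (0.5900, −0.2168).

>>> {"name": "play_rows", "arguments": {"rows": [[[0, 0, 8], [0, 0, 0], 0], [[0, 0, 20], [0, 0, 0], 0], [[-3, -21, 0], [0, 0, 0], 0], [[-3, -20.5, 0], [0, 0, 0], 0], [[0, 0, 0], [0, 0, 0], 0], [[0, 0, 0], [0, 0, 0], 0]]}}

```text
clock: 40.7
position: [0.5893, -0.2168, 0.0772]
ee_rot: [0.682, 0.731, 0.001, -0.0]
ft_force: [-0.4, 0.2, -0.4]
grip_width: -0.003
```

>>> {"name": "play_rows", "arguments": {"rows": [[[0.5, 0, -12], [0, 0, 0], 0], [[0, 0, -7], [0, 0, 0], 0], [[0, 0, -4], [0, 0, 0], 0], [[0, 0, -3], [0, 0, 0], 0], [[0, 0, -1], [0, 0, 0], 0], [[0, 0, 0], [0, 0, 0], 0]]}}

```text
clock: 41.45
position: [0.5903, -0.2164, 0.0512]
ee_rot: [0.682, 0.732, 0.001, 0.0]
ft_force: [-2.0, 3.2, 4.2]
grip_width: -0.001
```

>>> {"name": "play_rows", "arguments": {"rows": [[[0, 0, -1.5], [0, 0, 0], 0], [[0, 0, 0], [0, 0, 0], 0]]}}

```text
clock: 41.7
position: [0.5905, -0.2165, 0.051]
ee_rot: [0.682, 0.732, 0.002, 0.0]
ft_force: [-7.9, 4.5, 16.1]
grip_width: -0.0
```

>>> {"name": "play_rows", "arguments": {"rows": [[[0, 0, 9], [0, 0, 0], 0], [[0, 0, 20], [0, 0, 0], 0], [[-3, -21, 0], [0, 0, 0], 0], [[-3, -20.5, 0], [0, 0, 0], 0], [[0, 0, 0], [0, 0, 0], 0], [[0, 0, 0], [0, 0, 0], 0]]}}

```text
clock: 42.45
position: [0.5838, -0.2582, 0.0777]
ee_rot: [0.682, 0.731, 0.001, -0.0]
ft_force: [0.3, -0.3, -0.1]
grip_width: 0.003
```

>>> {"name": "play_rows", "arguments": {"rows": [[[0, 0, -12], [0, 0, 0], 0], [[0, 0, -7], [0, 0, 0], 0], [[0, 0, -4], [0, 0, 0], 0], [[0, 0, -3], [0, 0, 0], 0], [[0, 0, -2], [0, 0, 0], 0], [[0, 0, 0], [0, 0, 0], 0]]}}

```text
clock: 43.2
position: [0.5843, -0.2578, 0.0511]
ee_rot: [0.682, 0.732, 0.001, 0.0]
ft_force: [-4.2, 3.4, 8.7]
grip_width: -0.001
```

>>> {"name": "play_rows", "arguments": {"rows": [[[0, 0, 8], [0, 0, 0], 0], [[0, 0, 20], [0, 0, 0], 0], [[-3, -21, 0], [0, 0, 0], 0], [[-3, -20.5, 0], [0, 0, 0], 0], [[0, 0, 0], [0, 0, 0], 0], [[0, 0, 0], [0, 0, 0], 0]]}}

```text
clock: 43.95
position: [0.5779, -0.2996, 0.0777]
ee_rot: [0.682, 0.731, 0.001, -0.0]
ft_force: [0.3, 0.6, -0.1]
grip_width: 0.005
```

>>> {"name": "play_rows", "arguments": {"rows": [[[0, 0, -12], [0, 0, 0], 0], [[0, 0, -7], [0, 0, 0], 0], [[0, 0, -4], [0, 0, 0], 0], [[0, 0, -3], [0, 0, 0], 0], [[0, 0, -2.5], [0, 0, 0], 0], [[0, 0, 0], [0, 0, 0], 0]]}}

```text
clock: 44.7
position: [0.5784, -0.2994, 0.0511]
ee_rot: [0.682, 0.732, 0.001, 0.0]
ft_force: [-5.0, 4.5, 12.6]
grip_width: -0.001
```

>>> {"name": "play_rows", "arguments": {"rows": [[[0, 0, 8], [0, 0, 0], 0], [[0, 0, 30], [0, 0, 0], 0], [[0, 0, 60], [0, 0, 0], 0], [[0, 20, 60], [0, 0, 0], 0], [[0, 40, 60], [0, 0, 0], 0], [[0, 50, 0], [0, 0, 0], 0], [[0, 0, 0], [0, 0, 0], 0], [[0, 0, 0], [0, 0, 0], 0]]}}

```text
clock: 45.7
position: [0.578, -0.1959, 0.259]
ee_rot: [0.682, 0.732, 0.001, 0.0]
ft_force: [0.1, -1.2, -0.7]
grip_width: 0.003
```

Run:
```python
from h import *
o=readout.get_obs();print(o["clock"],o["position"],o["ft_force"])
cv2.imwrite("pics/w40.png",camera("wrist"));cv2.imwrite("pics/s40.png",camera("side"));cv2.imwrite("pics/c40.png",camera("scene"))
a=cv2.imread("pics/side0.png").astype(int);b=cv2.imread("pics/s40.png").astype(int)
d=np.abs(a-b).sum(2)
for n,(x,y,w,h) in {"pen":(380,330,50,55),"bulb":(312,160,50,60),"res":(200,128,50,40)}.items(): print(n,d[y:y+h,x:x+w].mean(),(d[y:y+h,x:x+w]>120).sum())
```

```text
45.7 [ 0.578  -0.1959  0.259 ] [ 0.1059 -1.1831 -0.7349]
pen 86.02181818181818 1133
bulb 32.865 252
res 11.3015 0
```

View pics/s40.png

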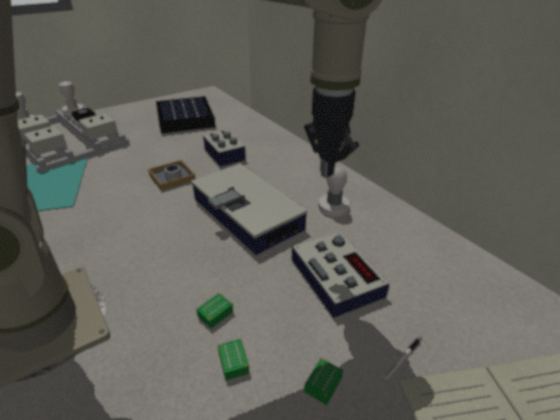

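View pics/w40.png

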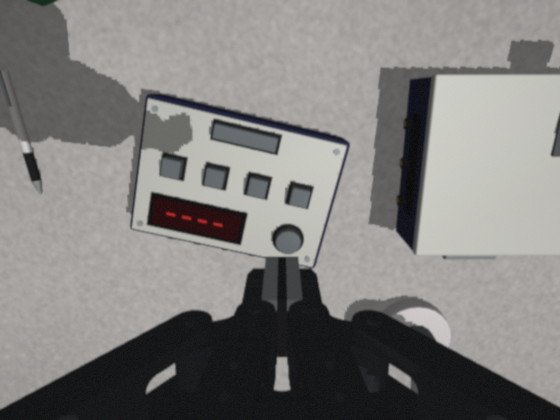

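View pics/c40.png

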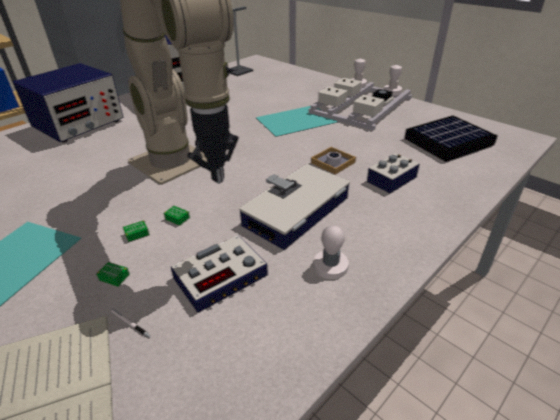

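```bash
python3 -c "
from workcell import manip
print(manip.hand_in())"
```

```text
the job is handed in; nothing more can be done
None
```

The job is handed in after about 46 s of the 208 s allowed. `hand_in()` reported no verdict.

- **Lid:** I lifted the paddle latch by its grip bar and swung the lid open. After loading the chamber I pushed it shut and pressed it down with about 47 N. The last pictures show the lid's front corners and the paddle bar where a shut lid puts them, within about 4 mm. I did not pull on the lid to test the latch.
- **Reference cell:** it stands upright in its case. I released it about 5 mm from the case centre and later saw it there, but did not measure its position again.
- **Solar cell blocks:** all three lie on their own pads. Before I shut the lid they measured within about 1.5 mm of the pad centres and 0.5° of the chamber's direction. The run ended with the lid shut, so this was their last check.
- **Keys:** I pressed power, lamp, range, zero and run in that order. Each went to about 51 mm height, about 6 mm of travel, with 9 to 20 N at the bottom. The last picture shows all keys up. The stop bar was never approached.
- **Bystanders:** the resistor box, bulb stand and pen look unmoved in the last pictures. My automatic image comparison flagged changes at the pen and the bulb. By eye these are the arm's shadow over the pen and the gripper in front of the bulb, and both are at the same pixels as at the start.

I saw no block knocked aside and no slackening of the grip.

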